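# Stow the stamp box in its bay, clear of the guide rails

## Robot

A 6-joint arm with a two-finger parallel gripper is mounted at the origin on a cart in front of the work surface, level with it; the furniture and walls round the work are solid. World frame = base frame: x ahead of the robot, y to its left, z up, the work surface at z = 0. Lengths are in mm, angles in rad, forces in N, time in s.
With the tool pointing down it reaches from about 325 to 925 mm from the base axis. Payload 3.1 kg.
Tool frame: the origin (TCP) lies midway between the tips of the shut fingers; the grasp point (between the pads) lies r.grip_depth behind it (r.grip_depth is the distance from the TCP to the grasp point, in mm); z points along the fingers, x is the direction in which the jaws open and shut, and the axes are right-handed (so a half turn about z gives the same grasp; the last joint's range is limited). The gripper opens to 85 mm and grips with 20 to 120 N. Pads are 22 mm wide; open, the fingers measure 114 mm over their backs; the gripper's body (76 mm by 85 mm) begins 54 mm behind the grasp point. The pads swing forward as they close: fully open they stand 13 mm farther back than shut.
Start: joints at [-1.389, 0.217, 1.613, -0, 1.311, -0.112], TCP at [181.016, -598.225, 231.3] pointing down, gripper open.
Joint ranges: [-2.75, 2.75], [-0.78, 2.1], [0.31, 2.55], [-1.13, 4.27], [0.13, 2.63], [-2.58, 2.58]. Speed limits (rad/s): [2.79, 2.79, 3.14, 3.14, 3.14, 3.14].

## Interface

Orientations are given as a rotation vector (axis times angle).
In Python, from station import get_obs, vision, r gives the robot as it stands.
- The arm moves only by the shell command python3 -m handwheel 'ROWS' [FORCE]. ROWS is JSON, a list of rows, each an object of numbers: "claw": the opening in per cent of the stroke, from 0 (shut) to 100 (fully open); "tx", "ty", "tz": the shift along the world's x, y, z in m; "roll": the turn about the world's z in degrees. A call has 1 to 10 rows; each row is the pose to reach, as a shift and turn from the pose commanded when the call began; what a row does not reach only later rows make up. A row lasts 1/12 s, in which the tool goes at most 41.7 mm and 7.16 degrees, less where a joint would pass 70% of its speed; a pose out of reach is approached as far as the arm can. A call with a gripper value outside its range is refused whole. The fingers move at their own pace and stop on an object; FORCE is the grip in N (left out, the last holds). Time passes only in rows, so rows that repeat a pose let the fingers close. It gives the time, the measured TCP pose, the force and the opening at its end, in the units of the state.
- get_obs(): the state, without advancing time (a new reading comes with each control period).
- vision.grab_frame(name): name is "side" or "top"; returns a dict with "image" (400x640x3 uint8, blue, green, red), "range_z" (400x640 float32, mm along the optical axis (not along the pixel's ray), 0 where there is no reading), "camera_matrix" (3x3 intrinsics, pixels), "eye" and "attitude" of the camera in the world. Camera axes: x right, y down, z forward; pixel columns grow to the right and rows downward; lengths in mm; the calibration is good to about 2 mm. A picture is of the moment at which its call begins.
- r.finish_job(): hands the job in, once; it reports no verdict.
The state is a dict: "clock": time; "qpos": joint angles; "joint_velocities": joint speeds; "joint_efforts": joint torques, N m; "tool_pos": TCP position; "tool_rot": TCP orientation; "ft_force": force on the tool from outside, world axes, zero at the start; "torque": the same for the moment, N m; "opening": finger opening in mm.
Only numpy, scipy, OpenCV 4.12 (cv2) and the standard library are available. Lean on these libraries where they do the work, as an engineer would, in place of code of your own. Each camera call takes 0.05 s, during which the arm holds its last target.

## Task

One bay of the plywood box rack is empty: push the loose wooden stamp box down that lane with your fingertips until it presses the spring buffer back and the steel catch snaps up behind it, then take your hand away. Square it up in front of the lane first, because its polished sides must not touch either aluminium guide rail; do not grip, lift or tip the box, and push it steadily, without a shove. Leave the parked box and everything else on the bench where it is.

Things in the scene. Friction and masses are not known exactly. Their poses are not given: they have to be found in the camera images.
- stamp_box: loose dark-brown wooden box, lid fixed shut, 0.4 to 0.9 kg, on the rack's open front part, up to 25 mm off the near lane's axis and turned up to 0.2 rad. Body 100 mm along its x (-51 to +49 mm), 150 mm along its y (+-75 mm), 55 mm high; brass clasp and hinge stand 3 mm proud. Origin at the underside's centre; goes in +y end first, long side along the lane
- rack: fixed plywood board, top 12 mm above the bench, with three aluminium rails forming two lanes and a 42 mm high wooden end board. Lanes run along its +y (robot's left, turned up to 0.2 rad). Origin on the bench under the near, empty lane's axis. Board x -85 to +219, y -252 to +263 mm; no rails at y < -40 mm; the parked box's lane is at x = 134 mm
- rail_near: guide rail on the robot's side of the empty lane: aluminium bar 10 mm wide, 260 mm long along the lane, its top 18 mm above the board (30 mm above the bench). Origin at its underside's centre. Its inner face is 62 mm from the lane's axis, so the lane is 124 mm wide and the box has 12 mm to spare on each side. Its ends are at rack y = -40 and +220 mm
- rail_middle: the same rail on the other side of the empty lane, between the two lanes; inner face 62 mm from the lane's axis
- mouth (a point): mid-point of the empty lane's entrance, on the board's top (rack frame x 0, y -40 mm)
- home (a point): where the stamp box's origin lies, on the board's top, when the box rests home between catch and buffer (rack frame x 0, y +120.5 mm). The box clears the catch at about 120 mm; the buffer is pressed solid at 132 mm. Push to about 125 mm; the buffer then returns the box toward the catch
- catch (a joint): spring catch in the lane's floor, a 24 mm wide steel tongue on the lane's axis, hinged at rack y = 0: 0 rad = up (nose 7.5 mm above the board), about 0.16 rad = pressed flush by the box that slides over it (about 1 N). It springs up by itself behind the box
- catch_nose (a point): the nose of the catch, at rack y = +45 mm when up: the box's rear end must pass it
- buffer (a joint): spring buffer at the lane's end: a black plate 84 x 30 mm, centred 21 mm above the board; 0 m = out (face at rack y = 190 mm), up to 0.016 m as it is pressed back; 3 N at first, 400 N/m more
- parked_box: an identical stamp box parked in the other, far lane; origin at its underside's centre; to be left alone
- tool_pot: tin pot of tools, 83 mm wide, 164 mm high; bystander, origin under its centre
- rivet_jar: glass jar of rivets with red lid, 52 mm wide, 76 mm high; bystander, origin under its centre
- dapping_block: steel cube with hollows, 50 mm; bystander, origin under its centre
- mug: spotted mug, 93 mm high; bystander, origin under its centre
- masking_tape: roll of masking tape lying flat, 100 mm wide, 25 mm high; bystander, origin under its centre

How it is judged:
By the outcome, as a careful person would: the job done as asked, in the order asked, and still so for the second after the job is handed in, with the robot touching nothing.
It also fails if it takes over 72 s, if anything falls off the work surface, if the arm or the gripper's body presses on something with over 40 N, if the wrist force passes 120 N, or if a joint passes its speed limit or range.

## Working session

There is one attempt and no reset: what is moved stays moved. The work goes in short steps, Python scripts to look and compute and a shell command to move; the robot and the scene stay as the last step left them, time stands still between calls to the robot, and variables do not carry over. Pictures are saved under pics/ and viewed, and the job is handed in when it is done.

```bash
ls; mkdir -p pics; python3 - <<'E'
from station import get_obs, vision, r
import cv2
o=get_obs();print(o, r.grip_depth)
for n in("side","top"):
    f=vision.grab_frame(n);cv2.imwrite(f"pics/{n}0.png",f["image"]);print(n,f["camera_matrix"],f["eye"],f["attitude"])
E
```

```text
pics
{'clock': 0.0, 'qpos': array([-1.38921043e+00,  2.17769927e-01,  1.61493430e+00, -6.91237329e-06,
        1.31132038e+00, -1.12200882e-01]), 'joint_velocities': array([-0.000955  , -0.0008391 , -0.00150859, -0.00127577,  0.0011075 ,
       -0.00039122]), 'joint_efforts': array([-8.68282277e-04, -3.96845663e+01, -3.03853476e+01, -2.17919005e-04,
        9.68516339e-03,  4.91321885e-06]), 'tool_pos': array([ 180.85576514, -597.4001555 ,  229.95842383]), 'tool_rot': array([-2.52133304,  1.87138615,  0.00279896]), 'ft_force': array([-0.58487037, -0.44429679, -0.4692489 ]), 'torque': array([-0.03103002, -0.00644069, -0.05392104]), 'opening': 85.41878690233285} 18.700000000000003
side [[378.12249496   0.         320.20366554]
 [  0.         378.12249496 200.12739403]
 [  0.           0.           1.        ]] [  -52.97747383 -1240.12466894   817.02454441] [-2.0499996   0.41020898 -0.25624205]
top [[444.03651213   0.         312.12801076]
 [  0.         444.03651213 199.49124945]
 [  0.           0.           1.        ]] [ 180.86336125  -45.79439895 1688.23141205] [-2.11787245  2.13709797 -0.19902677]
```

View pics/side0.png

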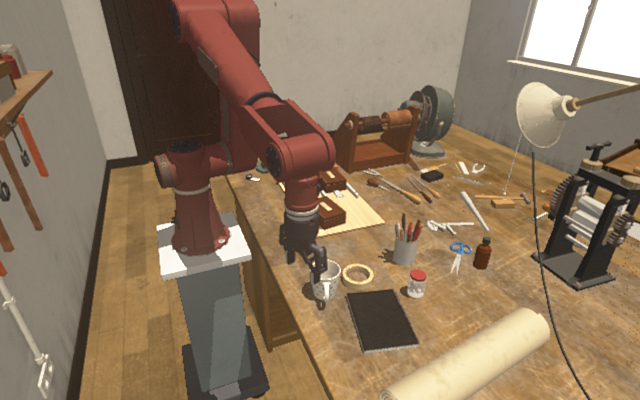

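View pics/top0.png

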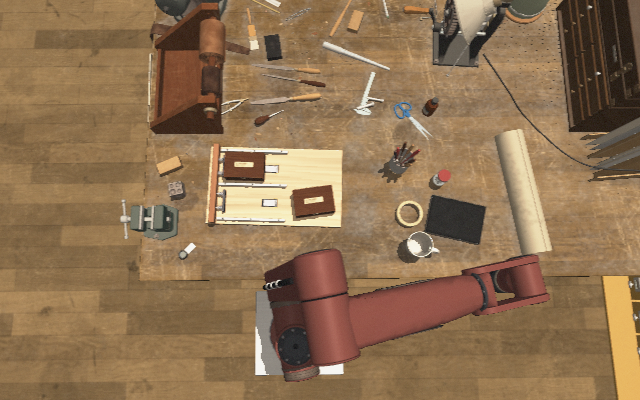

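```bash
cat > h.py <<'E'
import numpy as np, cv2
from scipy.spatial.transform import Rotation as R
from station import get_obs, vision, r
def px2plane(f,uv,z):
    uv=np.atleast_2d(np.asarray(uv,float));K=f["camera_matrix"]
    d=np.c_[(uv[:,0]-K[0,2])/K[0,0],(uv[:,1]-K[1,2])/K[1,1],np.ones(len(uv))]
    d=d@R.from_rotvec(f["attitude"]).as_matrix().T
    e=np.asarray(f["eye"]);s=(z-e[2])/d[:,2]
    return (e+d*s[:,None])[:,:2]
def w2px(f,P):
    P=np.atleast_2d(np.asarray(P,float));c=(P-f["eye"])@R.from_rotvec(f["attitude"]).as_matrix()
    q=c@f["camera_matrix"].T;return q[:,:2]/q[:,2:]
E
python3 - <<'E'
from h import *
for n,(x0,x1,y0,y1),s in(("top",(200,350,135,235),5),("side",(270,430,150,260),5)):
    f=vision.grab_frame(n);im=f["image"][y0:y1,x0:x1]
    cv2.imwrite(f"pics/{n}1.png",cv2.resize(im,None,fx=s,fy=s,interpolation=cv2.INTER_CUBIC))
    if n=="top":
        np.savez("top.npz",**f)
        for p in((312,200),(280,150),(330,220),(245,165),(110,300)): print(p,f["range_z"][p[1],p[0]],px2plane(f,p,12))
E
```

```text
(312, 200) 1656.2921 [[488.44534557 -53.36080704]]
(280, 150) 1723.9965 [[688.73894401  70.18542351]]
(330, 220) 1686.6337 [[ 410.43999576 -121.16468056]]
(245, 165) 0.0 [[629.24792521 206.16840106]]
(110, 300) 2430.5217 [[120.84734032 693.38793953]]
```

View pics/top1.png

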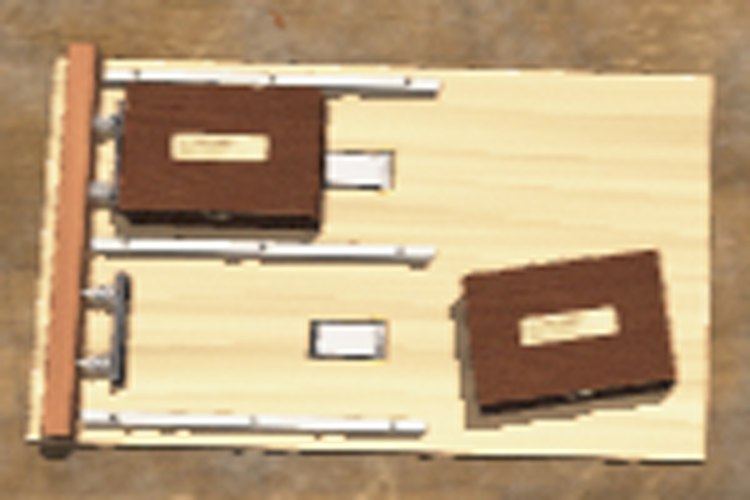

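View pics/side1.png

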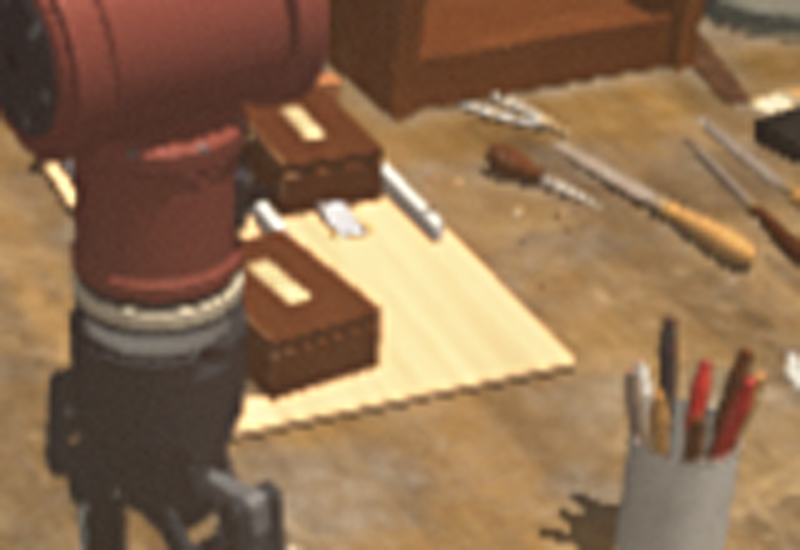

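```bash
cat >> h.py <<'E'
def boxfit(f,roi,z=67.):
    x0,x1,y0,y1=roi;S=6
    im=cv2.resize(f["image"][y0:y1,x0:x1],None,fx=S,fy=S,interpolation=cv2.INTER_CUBIC)
    g=cv2.cvtColor(im,cv2.COLOR_BGR2HSV);b=im.astype(int)
    m=((b[...,2]>60)&(b[...,2]<150)&(b[...,1]<85)&(b[...,2]-b[...,0]>28)).astype(np.uint8)
    c=max(cv2.findContours(m,0,2)[0],key=cv2.contourArea)[:,0].astype(float)
    h=cv2.convexHull(c.astype(np.float32))[:,0]
    uv=(h+.5)/S-.5+[x0,y0]
    return m,px2plane(f,uv,z)
E
python3 - <<'E'
from h import *
f=dict(np.load("top.npz"))
im=f["image"];S=6;x0,x1,y0,y1=200,350,135,235
big=cv2.resize(im[y0:y1,x0:x1],None,fx=S,fy=S,interpolation=cv2.INTER_CUBIC)
hsv=cv2.cvtColor(big,cv2.COLOR_BGR2HSV)
m=((hsv[...,1]<40)&(hsv[...,2]>170)).astype(np.uint8)
n,l,st,ce=cv2.connectedComponentsWithStats(m)
for i in range(1,n):
    if st[i,4]<300: continue
    ys,xs=np.where(l==i)
    uv=(np.c_[xs,ys]+.5)/S-.5+[x0,y0]
    P=px2plane(f,uv,30 if st[i,2]>150 else 13).astype(np.float32)
    rc=cv2.minAreaRect(P); v=cv2.fitLine(P,2,0,.01,.01).ravel()
    print(st[i],P.mean(0),rc,"dir",v[:2],np.arctan2(-v[0],v[1])if v[1]>0 else np.arctan2(v[0],-v[1]))
for roi in((288,340,180,222),(220,268,148,182)):
    mm,P=boxfit(f,roi); print(roi,cv2.minAreaRect(P.astype(np.float32)))
    cv2.imwrite(f"pics/m{roi[0]}.png",mm*255)
# board
m=((hsv[...,2]>170)&(hsv[...,1]>40)&(hsv[...,1]<140)&(hsv[...,0]<30)).astype(np.uint8)
c=max(cv2.findContours(m,0,2)[0],key=cv2.contourArea)[:,0]
P=px2plane(f,(c+.5)/S-.5+[x0,y0],12).astype(np.float32);print("board",cv2.minAreaRect(P))
E
```

```text
[ 127   83  400   26 5131] [683.1482  165.84987] ((683.9859008789062, 169.6227264404297), (258.08135986328125, 11.897724151611328), 87.54427337646484) dir [0.03991195 0.9992032 ] -0.039922547
[ 392  184   76   43 2721] [614.3434  104.12919] ((613.210205078125, 104.46440887451172), (48.80659484863281, 27.320178985595703), 88.35427856445312) dir [0.071261  0.9974577] -0.07132145
[ 109  286  413   24 5360] [549.1097  174.59111] ((549.1970825195312, 175.09146118164062), (262.4805603027344, 10.862593650817871), 87.75619506835938) dir [0.03484374 0.99939275] -0.03485079
[ 380  389   81   37 2716] [480.41986  109.810265] ((480.0196838378906, 109.17835998535156), (51.090171813964844, 23.32524299621582), 88.62916564941406) dir [ 0.03115157 -0.9995147 ] 0.031156614
[  97  491  414   26 5743] [415.5597  180.38084] ((415.5493469238281, 180.34841918945312), (259.55267333984375, 11.28608226776123), 87.72561645507812) dir [0.03698216 0.9993159 ] -0.0369906
[373 532 132   6 471] [398.50613  97.32676] ((398.2024230957031, 96.84857940673828), (82.88848114013672, 3.1860573291778564), 89.48870086669922) dir [0.00927895 0.99995697] -0.009279088
(288, 340, 180, 222) ((473.641357421875, -56.5423583984375), (106.80310821533203, 148.1849822998047), 7.337839603424072)
(220, 268, 148, 182) ((611.2505493164062, 203.09506225585938), (157.7980499267578, 112.82164001464844), 87.76046752929688)
board ((546.0010986328125, 70.49569702148438), (482.5282897949219, 309.7936096191406), 87.96121215820312)
```

View pics/m288.png

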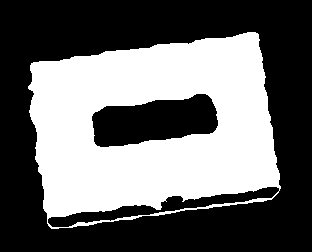

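```bash
cat >> h.py <<'E'
TH=-0.0385; RO=np.array([478.9,87.8])
def w2r(p): c,s=np.cos(TH),np.sin(TH); return (np.atleast_2d(p)-RO)@np.array([[c,-s],[s,c]])
def r2w(p): c,s=np.cos(TH),np.sin(TH); return np.atleast_2d(p)@np.array([[c,s],[-s,c]])+RO
def corners(f,roi,z=67.):
    # top face: brown mask is split from the darker side face; quad approx
    m,P=boxfit(f,roi,z)
    x0,x1,y0,y1=roi;S=6
    m=cv2.morphologyEx(m,cv2.MORPH_OPEN,np.ones((9,9)))
    c=max(cv2.findContours(m,0,2)[0],key=cv2.contourArea)
    h=cv2.convexHull(c)
    q=cv2.boxPoints(cv2.minAreaRect(h))
    W=w2r(px2plane(f,(h[:,0]+.5)/S-.5+[x0,y0],z)).astype(np.float32)
    return m,cv2.minAreaRect(W),W
E
python3 - <<'E'
from h import *
f=dict(np.load("top.npz"))
for roi in((288,340,180,222),(220,268,148,182)):
    m,rc,W=corners(f,roi);print(rc);cv2.imwrite(f"pics/n{roi[0]}.png",m*255)
o=get_obs();M=R.from_rotvec(o["tool_rot"]).as_matrix();print("tool x",M[:,0],"tool y",M[:,1],np.degrees(np.arctan2(M[1,0],M[0,0])))
E
```

```text
((3.1017913818359375, -144.05735778808594), (101.1529541015625, 147.51034545898438), 9.543726921081543)
((133.4691619873047, 118.95478820800781), (153.39697265625, 102.32528686523438), 89.306884765625)
tool x [ 0.28957464 -0.95715413 -0.0015832 ] tool y [-9.57155398e-01 -2.89574700e-01 -1.93508995e-04] -73.16748648662977
```

View pics/n288.png

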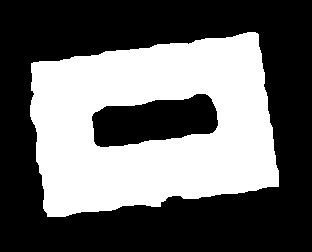

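```bash
python3 -m handwheel '[{"claw":100,"tx":0.026,"ty":0.033,"tz":0,"roll":-2},{"claw":100,"tx":0.052,"ty":0.066,"tz":0,"roll":-4},{"claw":100,"tx":0.078,"ty":0.099,"tz":0,"roll":-6},{"claw":100,"tx":0.104,"ty":0.132,"tz":0,"roll":-8},{"claw":100,"tx":0.130,"ty":0.165,"tz":0,"roll":-10},{"claw":100,"tx":0.156,"ty":0.198,"tz":0,"roll":-12},{"claw":100,"tx":0.182,"ty":0.231,"tz":0,"roll":-14},{"claw":100,"tx":0.208,"ty":0.264,"tz":0,"roll":-16},{"claw":100,"tx":0.234,"ty":0.297,"tz":0,"roll":-19},{"claw":100,"tx":0.234,"ty":0.297,"tz":0,"roll":-19}]'
```

```text
clock: 1.03
tool_pos: [418.2, -295.7, 231.2]
tool_rot: [-2.182, 2.255, 0.001]
ft_force: [-0.4, 0.5, -0.0]
opening: 85.2
```

```bash
python3 -m handwheel '[{"claw":100,"tx":0.023,"ty":0.034,"tz":0,"roll":0},{"claw":100,"tx":0.045,"ty":0.069,"tz":0,"roll":0},{"claw":100,"tx":0.068,"ty":0.103,"tz":0,"roll":0},{"claw":100,"tx":0.09,"ty":0.138,"tz":0,"roll":0},{"claw":100,"tx":0.113,"ty":0.172,"tz":0,"roll":0},{"claw":100,"tx":0.135,"ty":0.207,"tz":0,"roll":0},{"claw":100,"tx":0.158,"ty":0.241,"tz":0,"roll":0},{"claw":100,"tx":0.158,"ty":0.241,"tz":-0.03,"roll":0},{"claw":100,"tx":0.158,"ty":0.241,"tz":-0.05,"roll":0},{"claw":100,"tx":0.158,"ty":0.241,"tz":-0.05,"roll":0}]'; python3 - <<'E'
from h import *
o=get_obs();print(o["tool_pos"],w2r(o["tool_pos"][:2]),R.from_rotvec(o["tool_rot"]).as_matrix()[:,0],o["qpos"])
f=vision.grab_frame("side");cv2.imwrite("pics/side2.png",cv2.resize(f["image"][100:300,220:460],None,fx=3,fy=3,interpolation=cv2.INTER_CUBIC))
E
```

```text
clock: 1.87
tool_pos: [569.5, -58.7, 175.8]
tool_rot: [2.177, -2.257, -0.013]
ft_force: [-0.8, -0.4, -0.1]
opening: 85.2
[569.50256439 -58.73561708 175.8393657 ] [[  96.1756525  -142.93969222]] [-0.03576497 -0.9993588  -0.00168786] [-2.25211953e-01  1.66594859e-01  1.78097645e+00 -2.63994231e-04
  1.20426974e+00  1.38144437e+00]
```

View pics/side2.png

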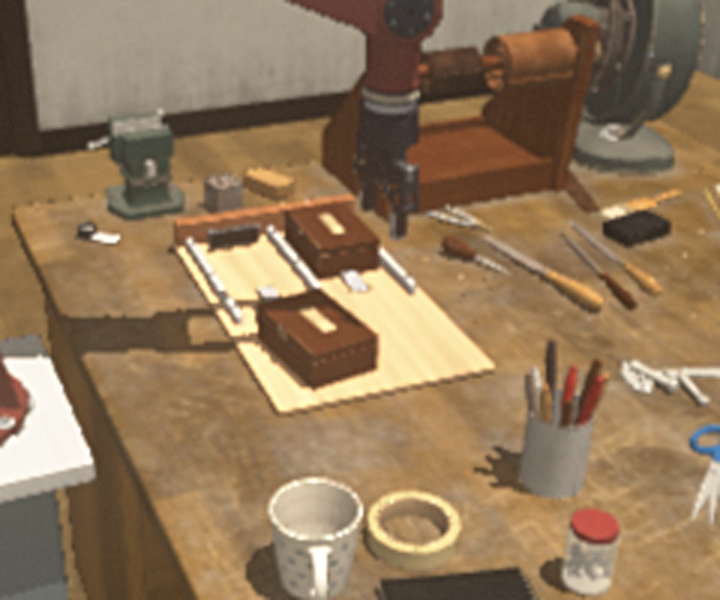

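```bash
python3 -m handwheel '[{"claw":100,"tz":-0.03},{"claw":100,"tz":-0.06},{"claw":100,"tz":-0.09},{"claw":100,"tz":-0.115},{"claw":100,"tz":-0.135},{"claw":100,"tz":-0.15},{"claw":100,"tz":-0.155},{"claw":100,"tz":-0.155}]'; python3 - <<'E'
from h import *
o=get_obs();print(o["tool_pos"],w2r(o["tool_pos"][:2]),o["ft_force"])
f=vision.grab_frame("side");cv2.imwrite("pics/side3.png",cv2.resize(f["image"][150:250,280:400],None,fx=6,fy=6,interpolation=cv2.INTER_CUBIC))
E
```

```text
[570.55423662 -59.53386158 178.0550814 ] [[  97.25727023 -143.69686581]] [ 0.2286497  -0.21795247 -1.47740056]schema error: expected keys claw, tx, ty, tz, roll
```

View pics/side3.png

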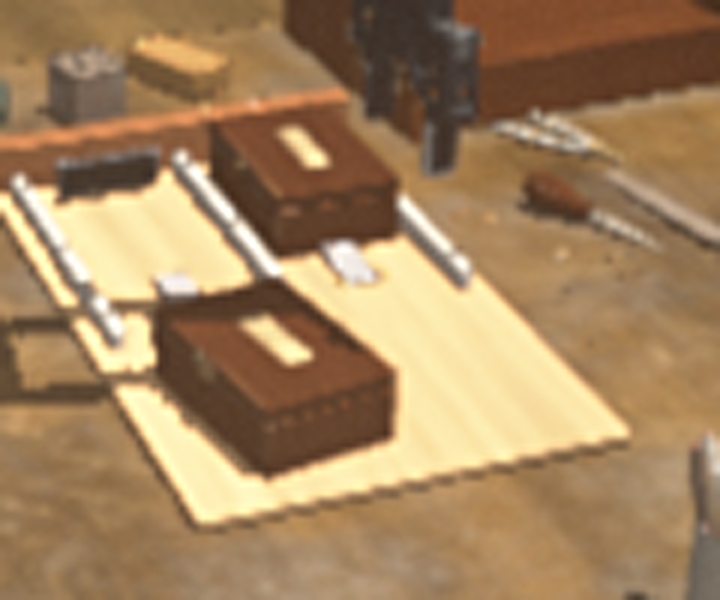

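```bash
python3 -m handwheel '[{"claw":100,"tx":0,"ty":0,"tz":-0.03,"roll":0},{"claw":100,"tx":0,"ty":0,"tz":-0.06,"roll":0},{"claw":100,"tx":0,"ty":0,"tz":-0.09,"roll":0},{"claw":100,"tx":0,"ty":0,"tz":-0.115,"roll":0},{"claw":100,"tx":0,"ty":0,"tz":-0.135,"roll":0},{"claw":100,"tx":0,"ty":0,"tz":-0.15,"roll":0},{"claw":100,"tx":0,"ty":0,"tz":-0.155,"roll":0},{"claw":100,"tx":0,"ty":0,"tz":-0.155,"roll":0}]'; python3 - <<'E'
from h import *
o=get_obs();print(o["tool_pos"],w2r(o["tool_pos"][:2]),o["ft_force"],R.from_rotvec(o["tool_rot"]).as_matrix()[:,0])
f=vision.grab_frame("side");cv2.imwrite("pics/side4.png",cv2.resize(f["image"][150:250,280:400],None,fx=6,fy=6,interpolation=cv2.INTER_CUBIC))
E
```

```text
clock: 2.63
tool_pos: [573.0, -61.0, 26.4]
tool_rot: [2.177, -2.264, -0.001]
ft_force: [-0.1, -0.1, -0.6]
opening: 85.2
[572.9719675  -61.03390917  26.35401133] [[  99.73094706 -145.10274217]] [-0.0828416  -0.14607831 -0.56194923] [-3.90012026e-02 -9.99239160e-01 -8.30213412e-05]
```

View pics/side4.png

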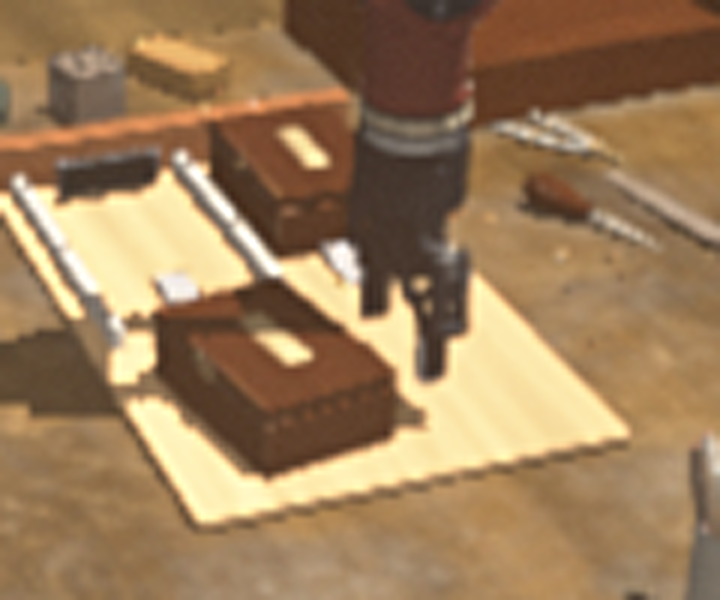

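```bash
python3 -m handwheel '[{"claw":100,"tx":0,"ty":0,"tz":-0.008,"roll":0},{"claw":100,"tx":-0.004,"ty":0,"tz":-0.012,"roll":0},{"claw":100,"tx":-0.008,"ty":0,"tz":-0.012,"roll":0},{"claw":100,"tx":-0.012,"ty":0,"tz":-0.012,"roll":0},{"claw":100,"tx":-0.015,"ty":0.001,"tz":-0.012,"roll":0},{"claw":100,"tx":-0.018,"ty":0.001,"tz":-0.012,"roll":0},{"claw":100,"tx":-0.021,"ty":0.001,"tz":-0.012,"roll":0},{"claw":100,"tx":-0.024,"ty":0.001,"tz":-0.012,"roll":0},{"claw":100,"tx":-0.027,"ty":0.001,"tz":-0.012,"roll":0},{"claw":100,"tx":-0.030,"ty":0.001,"tz":-0.012,"roll":0}]';python3 -m handwheel '[{"claw":100,"tx":-0.002,"ty":0,"tz":0,"roll":0},{"claw":100,"tx":-0.004,"ty":0,"tz":0,"roll":0},{"claw":100,"tx":-0.006,"ty":0,"tz":0,"roll":0},{"claw":100,"tx":-0.006,"ty":0,"tz":0,"roll":0}]'; python3 - <<'E'
from h import *
o=get_obs();print(o["tool_pos"],w2r(o["tool_pos"][:2]),o["ft_force"],R.from_rotvec(o["tool_rot"]).as_matrix()[:,0])
for n,a in(("side",(150,250,280,400)),("top",(160,235,270,370))):
    f=vision.grab_frame(n);cv2.imwrite(f"pics/{n}5.png",cv2.resize(f["image"][a[0]:a[1],a[2]:a[3]],None,fx=6,fy=6,interpolation=cv2.INTER_CUBIC))
E
```

```text
clock: 3.52
tool_pos: [544.4, -59.7, 15.2]
tool_rot: [-2.178, 2.261, -0.005]
ft_force: [3.9, -0.4, 0.7]
opening: 85.3
clock: 3.85
tool_pos: [538.0, -59.8, 15.1]
tool_rot: [-2.179, 2.262, -0.004]
ft_force: [3.2, -2.1, 3.1]
opening: 85.4
[537.96717535 -59.7797839   15.12017008] [[  64.70382274 -145.19689785]] [ 3.19851026 -2.13242963  3.13874543] [-3.74987267e-02 -9.99296180e-01  9.94922722e-04]
```

View pics/side5.png

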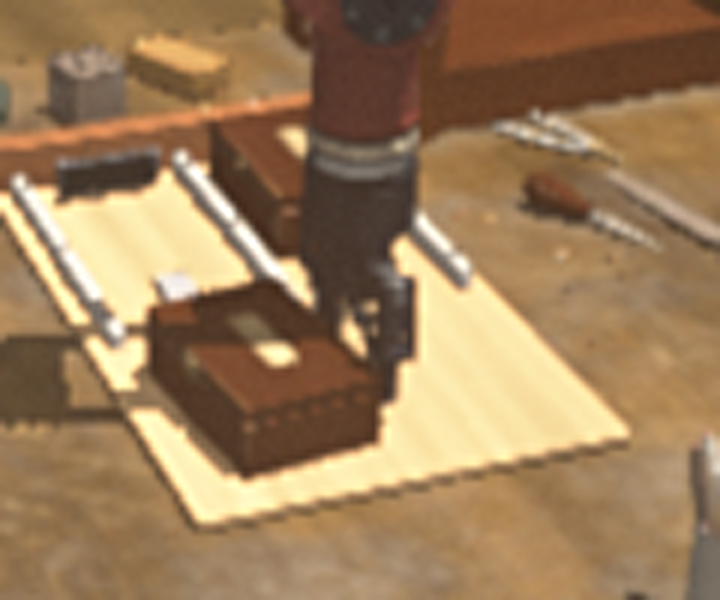

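View pics/top5.png

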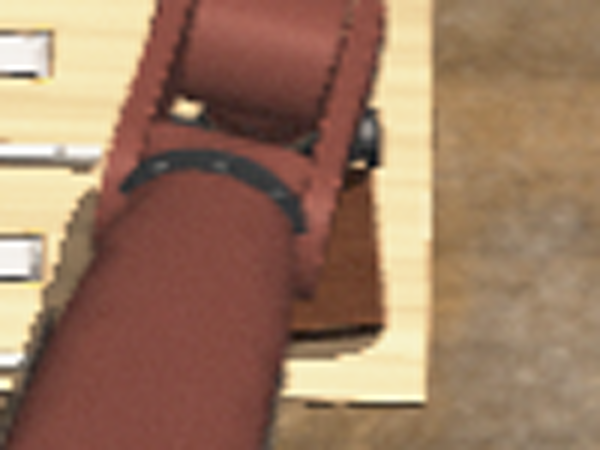

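```bash
python3 -m handwheel '[{"claw":100,"tx":-0.003,"ty":0,"tz":0,"roll":0},{"claw":100,"tx":-0.006,"ty":0,"tz":0,"roll":0},{"claw":100,"tx":-0.009,"ty":0,"tz":0,"roll":0},{"claw":100,"tx":-0.011,"ty":0,"tz":0,"roll":0},{"claw":100,"tx":-0.011,"ty":0,"tz":0,"roll":0}]'; python3 - <<'E'
from h import *
o=get_obs();print(o["tool_pos"],w2r(o["tool_pos"][:2]),o["ft_force"],o["torque"])
for n,a in(("side",(150,250,280,400)),):
    f=vision.grab_frame(n);cv2.imwrite(f"pics/{n}6.png",cv2.resize(f["image"][a[0]:a[1],a[2]:a[3]],None,fx=6,fy=6,interpolation=cv2.INTER_CUBIC))
E
```

```text
clock: 4.37
tool_pos: [526.9, -59.7, 15.1]
tool_rot: [-2.179, 2.262, -0.003]
ft_force: [4.0, -1.4, 5.6]
opening: 85.5
[526.85311124 -59.6731223   15.08250997] [[  53.59388906 -145.51810105]] [ 3.97499195 -1.3849162   5.6120395 ] [-0.55346198 -0.49480264  0.24665995]
```

View pics/side6.png

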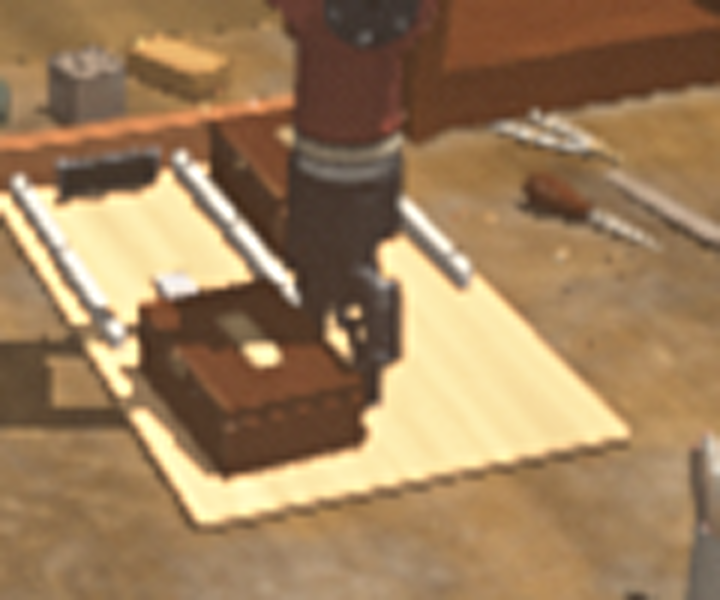

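```bash
python3 -m handwheel '[{"claw":100,"tx":0.001,"ty":0,"tz":0.002,"roll":0},{"claw":100,"tx":0.002,"ty":0,"tz":0.004,"roll":0},{"claw":100,"tx":0.002,"ty":0,"tz":0.006,"roll":0},{"claw":100,"tx":0.002,"ty":0,"tz":0.006,"roll":0}]';python3 -m handwheel '[{"claw":100,"tx":0.006,"ty":0,"tz":0.01,"roll":0},{"claw":100,"tx":0.015,"ty":0,"tz":0.03,"roll":0},{"claw":100,"tx":0.025,"ty":0,"tz":0.06,"roll":0},{"claw":100,"tx":0.03,"ty":0,"tz":0.10,"roll":0},{"claw":100,"tx":0.03,"ty":-0.04,"tz":0.12,"roll":0},{"claw":100,"tx":0.0,"ty":-0.08,"tz":0.12,"roll":0},{"claw":100,"tx":-0.04,"ty":-0.12,"tz":0.12,"roll":0},{"claw":100,"tx":-0.08,"ty":-0.14,"tz":0.12,"roll":0},{"claw":100,"tx":-0.12,"ty":-0.14,"tz":0.12,"roll":0},{"claw":100,"tx":-0.15,"ty":-0.14,"tz":0.12,"roll":0}]'; python3 - <<'E'
from h import *
o=get_obs();print(o["tool_pos"],w2r(o["tool_pos"][:2]),o["ft_force"],o["torque"])
for n,a in(("side",(150,250,280,400)),("top",(135,235,200,350))):
    f=vision.grab_frame(n);cv2.imwrite(f"pics/{n}7.png",cv2.resize(f["image"][a[0]:a[1],a[2]:a[3]],None,fx=5,fy=5,interpolation=cv2.INTER_CUBIC))
np.savez("top.npz",**f)
m,rc,W=corners(f,(285,342,180,230));print(rc);cv2.imwrite("pics/mask7.png",m*255)
E
```

```text
clock: 4.75
tool_pos: [526.0, -58.4, 19.3]
tool_rot: [2.177, -2.262, -0.007]
ft_force: [-0.0, 0.4, 0.1]
opening: 85.3
clock: 5.58
tool_pos: [387.5, -199.5, 140.9]
tool_rot: [2.177, -2.264, -0.0]
ft_force: [-0.8, -1.3, 1.1]
opening: 85.5
[ 387.47275819 -199.45251568  140.9195383 ] [[ -80.3030012  -290.55873126]] [-0.75772808 -1.31100416  1.13118565] [-0.04951361  0.06621215  0.02388314]
((-13.08823013305664, -139.94296264648438), (100.88322448730469, 149.70994567871094), 1.707992434501648)
```

View pics/top7.png

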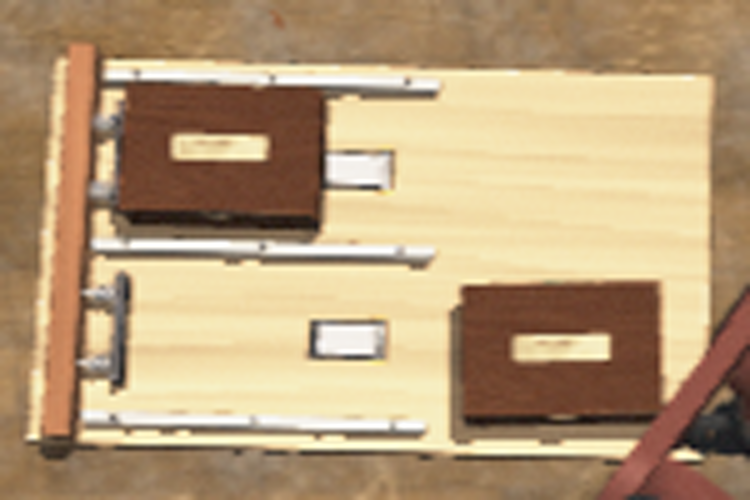

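View pics/mask7.png

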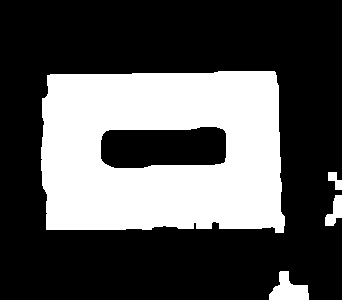

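View pics/side7.png

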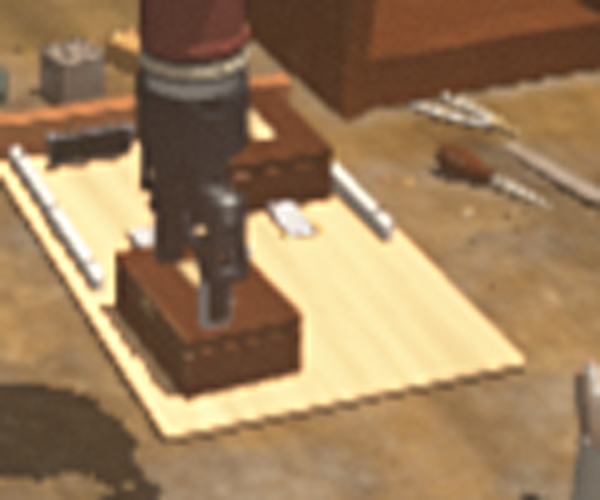

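```bash
python3 -m handwheel '[{"claw":100,"tx":0,"ty":0.03,"tz":0,"roll":0},{"claw":100,"tx":0,"ty":0.06,"tz":0,"roll":0},{"claw":100,"tx":0,"ty":0.09,"tz":0,"roll":0},{"claw":100,"tx":0,"ty":0.12,"tz":0,"roll":0},{"claw":100,"tx":0,"ty":0.145,"tz":0,"roll":0},{"claw":100,"tx":0,"ty":0.15,"tz":0,"roll":0},{"claw":100,"tx":0,"ty":0.15,"tz":0,"roll":0},{"claw":100,"tx":0,"ty":0.15,"tz":0,"roll":0}]'; python3 - <<'E'
from h import *
o=get_obs();print(o["tool_pos"],w2r(o["tool_pos"][:2]),R.from_rotvec(o["tool_rot"]).as_matrix()[:,0])
E
```

```text
clock: 6.35
tool_pos: [389.2, -48.3, 140.7]
tool_rot: [2.18, -2.261, 0.001]
ft_force: [0.3, -0.4, -0.4]
opening: 85.2
[389.21299359 -48.27068686 140.662636  ] [[ -84.38311798 -139.42195072]] [-3.65573796e-02 -9.99331344e-01  6.50099071e-04]
```

```bash
python3 -m handwheel '[{"claw":100,"tx":-0.010,"ty":0,"tz":-0.02,"roll":0},{"claw":100,"tx":-0.018,"ty":0,"tz":-0.04,"roll":0},{"claw":100,"tx":-0.018,"ty":0,"tz":-0.06,"roll":0},{"claw":100,"tx":-0.018,"ty":0,"tz":-0.085,"roll":0},{"claw":100,"tx":-0.018,"ty":0,"tz":-0.105,"roll":0},{"claw":100,"tx":-0.018,"ty":0,"tz":-0.117,"roll":0},{"claw":100,"tx":-0.018,"ty":0,"tz":-0.121,"roll":0},{"claw":100,"tx":-0.018,"ty":0,"tz":-0.121,"roll":0}]'; python3 - <<'E'
from h import *
o=get_obs();print(o["tool_pos"],w2r(o["tool_pos"][:2]),o["ft_force"])
for n,a in(("side",(150,250,270,390)),):
    f=vision.grab_frame(n);cv2.imwrite(f"pics/{n}8.png",cv2.resize(f["image"][a[0]:a[1],a[2]:a[3]],None,fx=5,fy=5,interpolation=cv2.INTER_CUBIC))
E
```

```text
clock: 7.02
tool_pos: [370.0, -48.8, 18.4]
tool_rot: [2.176, -2.264, -0.004]
ft_force: [-0.1, 0.3, -0.4]
opening: 85.1
[370.02770281 -48.76377116  18.37885667] [[-103.53521276 -140.65312086]] [-0.07575336  0.31179585 -0.3930063 ]
```

View pics/side8.png

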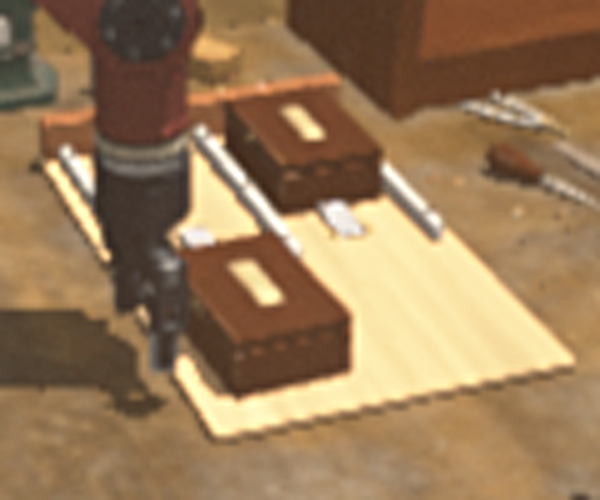

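```bash
python3 -m handwheel '[{"claw":100,"tx":0.005,"ty":0,"tz":0,"roll":0},{"claw":100,"tx":0.010,"ty":0,"tz":0,"roll":0},{"claw":100,"tx":0.014,"ty":0,"tz":0,"roll":0},{"claw":100,"tx":0.018,"ty":0,"tz":0,"roll":0},{"claw":100,"tx":0.021,"ty":-0.001,"tz":0,"roll":0},{"claw":100,"tx":0.024,"ty":-0.001,"tz":0,"roll":0},{"claw":100,"tx":0.027,"ty":-0.001,"tz":0,"roll":0},{"claw":100,"tx":0.030,"ty":-0.001,"tz":0,"roll":0},{"claw":100,"tx":0.033,"ty":-0.001,"tz":0,"roll":0},{"claw":100,"tx":0.036,"ty":-0.001,"tz":0,"roll":0}]';  python3 -m handwheel '[{"claw":100,"tx":0.0015,"ty":0,"tz":0,"roll":0},{"claw":100,"tx":0.0025,"ty":0,"tz":0,"roll":0},{"claw":100,"tx":0.0025,"ty":0,"tz":0,"roll":0}]'; python3 - <<'E'
from h import *
o=get_obs();print(o["tool_pos"],w2r(o["tool_pos"][:2]),o["ft_force"])
E
python3 -m handwheel '[{"claw":100,"tx":-0.005,"ty":0,"tz":0,"roll":0},{"claw":100,"tx":-0.015,"ty":0,"tz":0,"roll":0},{"claw":100,"tx":-0.025,"ty":0,"tz":0.02,"roll":0},{"claw":100,"tx":-0.025,"ty":0,"tz":0.05,"roll":0},{"claw":100,"tx":-0.025,"ty":-0.01,"tz":0.08,"roll":0},{"claw":100,"tx":-0.025,"ty":-0.04,"tz":0.11,"roll":0},{"claw":100,"tx":-0.015,"ty":-0.07,"tz":0.13,"roll":0},{"claw":100,"tx":0,"ty":-0.10,"tz":0.13,"roll":5},{"claw":80,"tx":0.02,"ty":-0.13,"tz":0.13,"roll":11},{"claw":70,"tx":0.04,"ty":-0.16,"tz":0.13,"roll":18}]'
python3 - <<'E'
from h import *
o=get_obs();print(o["tool_pos"],w2r(o["tool_pos"][:2]),R.from_rotvec(o["tool_rot"]).as_matrix()[:,0],o["opening"])
for n,a in(("top",(135,235,200,350)),):
    f=vision.grab_frame(n);cv2.imwrite(f"pics/{n}9.png",cv2.resize(f["image"][a[0]:a[1],a[2]:a[3]],None,fx=5,fy=5,interpolation=cv2.INTER_CUBIC))
np.savez("top.npz",**f)
m,rc,W=corners(f,(285,342,180,230));print(rc);cv2.imwrite("pics/mask9.png",m*255)
E
```

```text
clock: 7.9
tool_pos: [405.3, -48.4, 18.6]
tool_rot: [2.178, -2.261, -0.006]
ft_force: [-4.0, 1.6, 1.9]
opening: 85.2
clock: 8.15
tool_pos: [409.2, -49.0, 18.9]
tool_rot: [2.179, -2.263, -0.001]
ft_force: [-1.6, 0.9, -2.1]
opening: 85.4
[409.18787451 -49.01460198  18.94396537] [[ -64.39440546 -139.39647162]] [-1.63598522  0.94992437 -2.06640817]
clock: 8.98
tool_pos: [450.1, -211.3, 150.8]
tool_rot: [-2.51, 1.888, -0.007]
ft_force: [0.3, 0.2, -0.3]
opening: 64.2
[ 450.11450295 -211.25161143  150.79848961] [[ -17.25352309 -299.93797206]] [ 0.27715872 -0.96081893  0.00316671] 64.15428597677472
((-29.380088806152344, -159.87844848632812), (149.7030487060547, 183.425048828125), 0.2356836497783661)
```

View pics/top9.png

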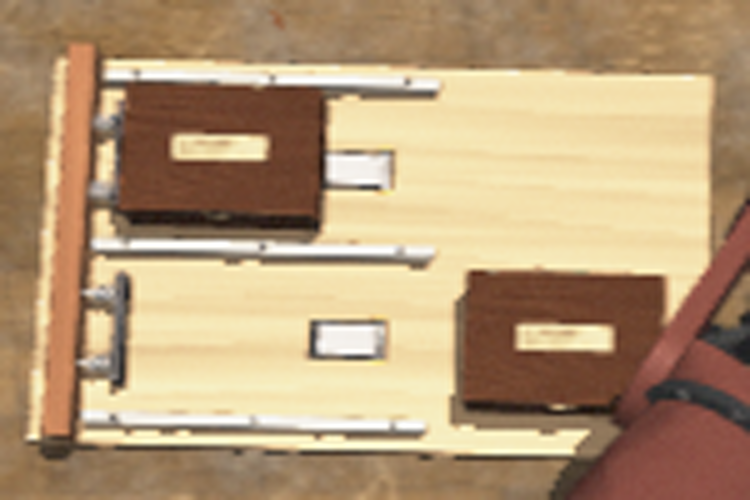

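View pics/mask9.png

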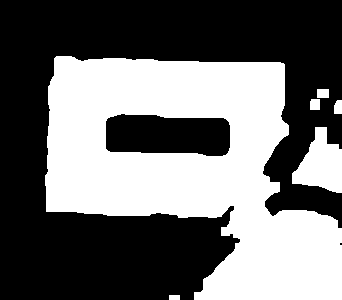

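```bash
python3 -m handwheel '[{"claw":70,"tx":0.0,"ty":-0.02,"tz":0,"roll":7},{"claw":70,"tx":0.0,"ty":-0.04,"tz":0,"roll":14},{"claw":70,"tx":0.0,"ty":-0.05,"tz":0,"roll":21},{"claw":70,"tx":0.0,"ty":-0.05,"tz":0,"roll":28},{"claw":70,"tx":0.0,"ty":-0.05,"tz":0,"roll":35},{"claw":70,"tx":0.0,"ty":-0.05,"tz":0,"roll":42},{"claw":70,"tx":0.0,"ty":-0.05,"tz":0,"roll":49},{"claw":70,"tx":0,"ty":-0.05,"tz":0,"roll":56},{"claw":70,"tx":0,"ty":-0.05,"tz":0,"roll":63},{"claw":70,"tx":0,"ty":-0.05,"tz":0,"roll":70}]'; python3 -m handwheel '[{"claw":70,"tx":0.0,"ty":0,"tz":0,"roll":2},{"claw":70,"tx":0.0,"ty":0,"tz":0,"roll":2}]'
python3 - <<'E'
from h import *
o=get_obs();print(o["tool_pos"],w2r(o["tool_pos"][:2]),R.from_rotvec(o["tool_rot"]).as_matrix()[:,0],o["opening"],o["qpos"])
for n,a in(("top",(135,235,200,350)),):
    f=vision.grab_frame(n);cv2.imwrite(f"pics/{n}10.png",cv2.resize(f["image"][a[0]:a[1],a[2]:a[3]],None,fx=5,fy=5,interpolation=cv2.INTER_CUBIC))
np.savez("top.npz",**f)
m,rc,W=corners(f,(285,337,180,222));print(rc);cv2.imwrite("pics/mask10.png",m*255)
E
```

```text
clock: 9.87
tool_pos: [449.0, -259.1, 149.6]
tool_rot: [3.139, -0.106, 0.002]
ft_force: [-0.2, 0.1, 0.0]
opening: 59.9
clock: 10.03
tool_pos: [449.0, -259.1, 149.6]
tool_rot: [3.14, -0.06, 0.002]
ft_force: [-0.9, -0.1, -0.4]
opening: 59.6
[ 449.046865   -259.08240935  149.61951453] [[ -16.47933906 -347.77441966]] [ 0.99927065 -0.03817139  0.00105164] 59.57136001941176 [-6.58741067e-01  7.72145256e-02  1.93426823e+00 -5.53520967e-06
  1.12881366e+00 -6.20557613e-01]
((-4.3904571533203125, -141.3168487548828), (99.12245178222656, 146.7172393798828), 0.03754636272788048)
```

View pics/mask10.png

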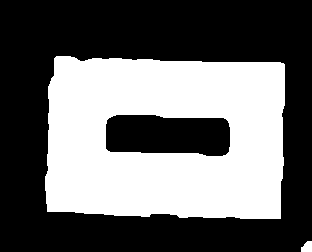

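View pics/top10.png

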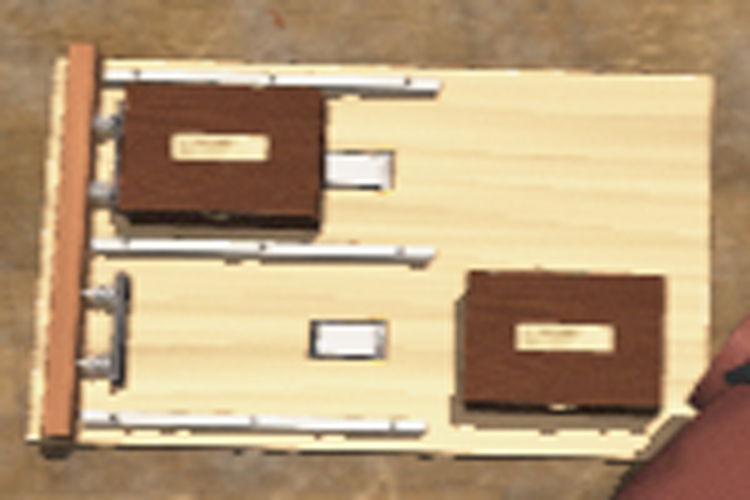

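```bash
python3 -m handwheel '[{"claw":70,"tx":0.006,"ty":0.03,"tz":-0.02,"roll":0},{"claw":70,"tx":0.012,"ty":0.06,"tz":-0.04,"roll":0},{"claw":70,"tx":0.016,"ty":0.09,"tz":-0.06,"roll":0},{"claw":70,"tx":0.016,"ty":0.095,"tz":-0.08,"roll":0},{"claw":70,"tx":0.016,"ty":0.095,"tz":-0.10,"roll":0},{"claw":70,"tx":0.016,"ty":0.095,"tz":-0.12,"roll":0},{"claw":70,"tx":0.016,"ty":0.095,"tz":-0.13,"roll":0},{"claw":70,"tx":0.016,"ty":0.095,"tz":-0.13,"roll":0}]'
python3 - <<'E'
from h import *
o=get_obs();print(o["tool_pos"],w2r(o["tool_pos"][:2]),R.from_rotvec(o["tool_rot"]).as_matrix()[:,0],o["opening"],o["ft_force"])
for n,a in(("side",(160,250,280,400)),):
    f=vision.grab_frame(n);cv2.imwrite(f"pics/{n}11.png",cv2.resize(f["image"][a[0]:a[1],a[2]:a[3]],None,fx=6,fy=6,interpolation=cv2.INTER_CUBIC))
E
```

```text
clock: 10.75
tool_pos: [463.1, -162.9, 17.0]
tool_rot: [-3.139, 0.061, 0.007]
ft_force: [0.0, 0.0, -0.3]
opening: 59.7
[ 463.05291276 -162.93358954   17.01574587] [[  -6.1844854 -251.1577497]] [ 0.99923612 -0.03880099 -0.0046539 ] 59.70134673764493 [ 0.03154891  0.04717915 -0.29062257]
```

View pics/side11.png

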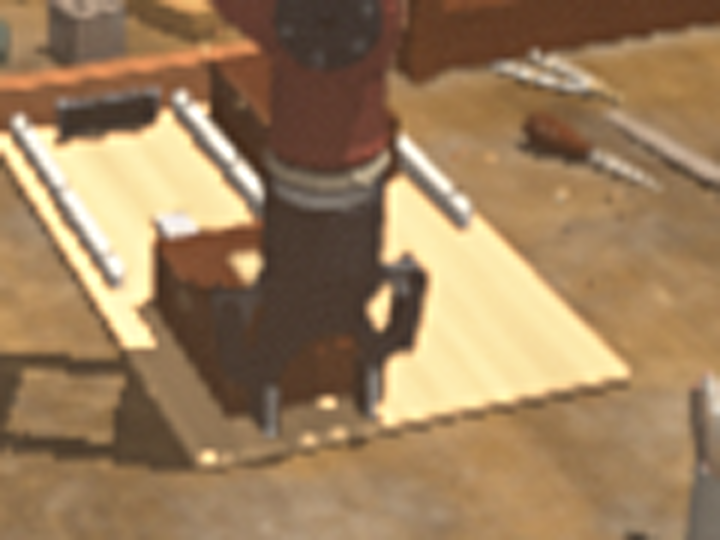

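```bash
python3 -m handwheel '[{"claw":70,"tx":0.0012,"ty":0.005,"tz":0.003,"roll":0},{"claw":70,"tx":0.0024,"ty":0.010,"tz":0.003,"roll":0},{"claw":70,"tx":0.0025,"ty":0.014,"tz":0.003,"roll":0},{"claw":70,"tx":0.0027,"ty":0.018,"tz":0.003,"roll":0},{"claw":70,"tx":0.0028,"ty":0.021,"tz":0.003,"roll":0},{"claw":70,"tx":0.0029,"ty":0.024,"tz":0.003,"roll":0},{"claw":70,"tx":0.0033,"ty":0.027,"tz":0.003,"roll":0},{"claw":70,"tx":0.0038,"ty":0.030,"tz":0.003,"roll":0},{"claw":70,"tx":0.0042,"ty":0.033,"tz":0.003,"roll":0},{"claw":70,"tx":0.0046,"ty":0.036,"tz":0.003,"roll":0}]'
python3 - <<'E'
from h import *
o=get_obs();print(o["tool_pos"],w2r(o["tool_pos"][:2]),o["opening"],o["ft_force"],o["torque"])
f=vision.grab_frame("side");a=(160,250,280,400);cv2.imwrite("pics/side12.png",cv2.resize(f["image"][a[0]:a[1],a[2]:a[3]],None,fx=6,fy=6,interpolation=cv2.INTER_CUBIC))
f=vision.grab_frame("top");a=(135,235,200,350);cv2.imwrite("pics/top12.png",cv2.resize(f["image"][a[0]:a[1],a[2]:a[3]],None,fx=5,fy=5,interpolation=cv2.INTER_CUBIC))
E
```

```text
clock: 11.63
tool_pos: [470.5, -128.4, 22.7]
tool_rot: [3.14, -0.059, 0.001]
ft_force: [-0.5, -4.2, 1.6]
opening: 60.0
[ 470.47377368 -128.41163572   22.66264989] [[-9.78904915e-02 -2.16375745e+02]] 59.95979241950705 [-0.50568562 -4.19327928  1.61533165] [-0.59951689  0.06787576  0.08168001]
```

View pics/side12.png

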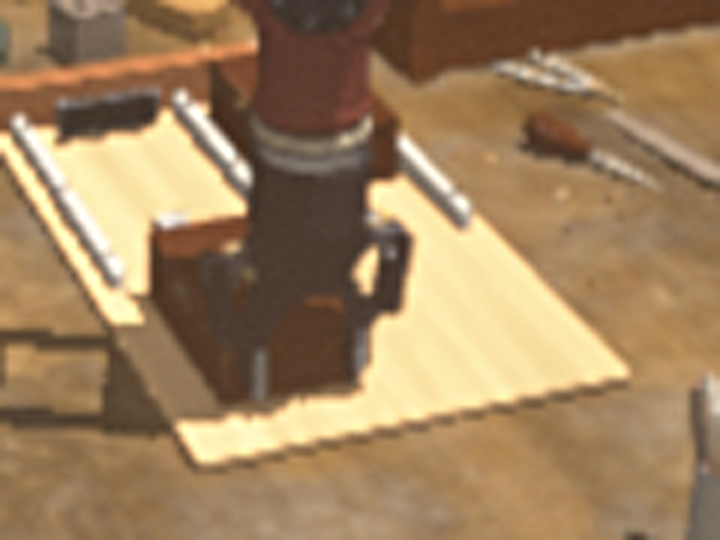

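View pics/top12.png

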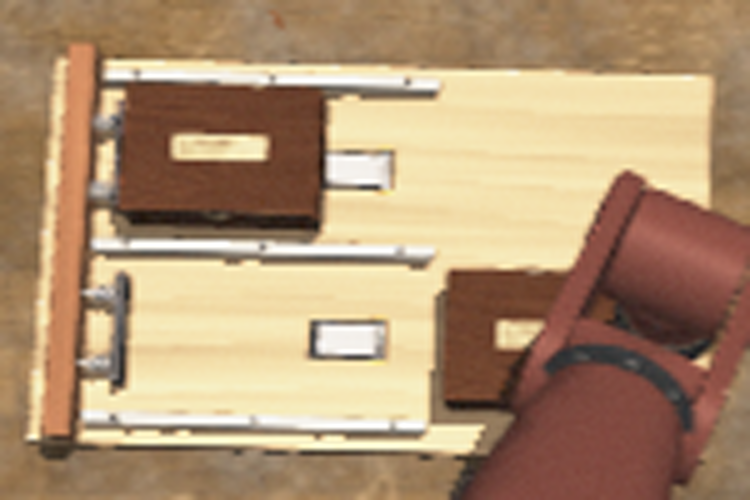

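```bash
cat >> h.py <<'E'
def edges(f,roi,xmax_cols,off=(0,0)):
    """far edge (rack x at z=67), from columns of the crop; front edge rack y from rows"""
    m,_=boxfit(f,roi);S=6;x0,x1,y0,y1=roi
    m=cv2.morphologyEx(m,cv2.MORPH_OPEN,np.ones((9,9)))
    n,l,st,_=cv2.connectedComponentsWithStats(m)
    def tor(u,v): return w2r(px2plane(f,np.c_[(np.asarray(u)+.5)/S-.5+x0,(np.asarray(v)+.5)/S-.5+y0],67))
    us=[u for u in range(0,xmax_cols) if m[:,u].sum()>40]
    fr=us[0]; us=[u for u in us if u>fr+20]
    far=tor(us,[np.argmax(m[:,u]) for u in us]); near=tor(us,[m.shape[0]-np.argmax(m[::-1,u]) for u in us])
    t=np.median([np.argmax(m[:,u]) for u in us]); vs=range(int(t)+20,int(t)+110)
    fe=tor([np.argmax(m[v]) for v in vs],list(vs))
    for nm,e,i in(("far",far,0),("near",near,0),("front",fe,1)):
        p=np.polyfit(e[:,1-i],e[:,i],1);print(nm,"med %.1f slope %.4f"%(np.median(e[:,i]),p[0]), "end vals",np.polyval(p,[e[:,1-i].min(),e[:,1-i].max()]).round(1))
    return m
E
python3 - <<'E'
from h import *
f=dict(np.load("top.npz"));print("before");edges(f,(285,337,180,222),285)
f=vision.grab_frame("top");m=edges(f,(280,337,180,222),115);cv2.imwrite("pics/mask12.png",m*255)
E
```

```text
before
far med 44.3 slope -0.0065 end vals [44.7 43.8]
near med -53.7 slope -0.0309 end vals [-50.9 -54.9]
front med -69.1 slope 0.0206 end vals [-69.5 -68.4]
far med 45.0 slope -0.0298 end vals [45.4 44.7]
near med -52.7 slope -0.0170 end vals [-52.4 -52.8]
front med -54.2 slope 0.0262 end vals [-54.8 -53.4]
```

View pics/mask12.png

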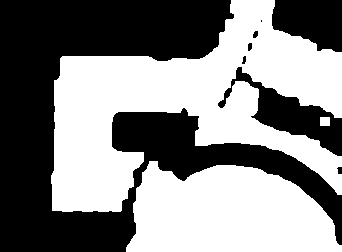

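```bash
python3 -m handwheel '[{"claw":70,"tx":0.0006,"ty":0.003,"tz":0,"roll":0},{"claw":70,"tx":0.0012,"ty":0.007,"tz":0,"roll":0},{"claw":70,"tx":0.0017,"ty":0.011,"tz":0,"roll":0},{"claw":70,"tx":0.0022,"ty":0.015,"tz":0,"roll":0},{"claw":70,"tx":0.0028,"ty":0.019,"tz":0,"roll":0},{"claw":70,"tx":0.0034,"ty":0.023,"tz":0,"roll":0},{"claw":70,"tx":0.0039,"ty":0.027,"tz":0,"roll":0},{"claw":70,"tx":0.0045,"ty":0.031,"tz":0,"roll":0},{"claw":70,"tx":0.0050,"ty":0.035,"tz":0,"roll":0},{"claw":70,"tx":0.0054,"ty":0.038,"tz":0,"roll":0}]'
python3 - <<'E'
from h import *
o=get_obs();print(o["tool_pos"],w2r(o["tool_pos"][:2]),o["opening"],o["ft_force"],o["torque"],R.from_rotvec(o["tool_rot"]).as_matrix()[:,0])
f=vision.grab_frame("top");a=(135,235,200,350);cv2.imwrite("pics/top13.png",cv2.resize(f["image"][a[0]:a[1],a[2]:a[3]],None,fx=5,fy=5,interpolation=cv2.INTER_CUBIC))
m=edges(f,(270,327,180,222),115);cv2.imwrite("pics/mask13.png",m*255)
E
```

```text
clock: 12.62
tool_pos: [475.3, -89.5, 22.2]
tool_rot: [-3.141, 0.059, 0.0]
ft_force: [-1.1, -2.9, 1.3]
opening: 59.7
[475.27229604 -89.52138624  22.2143157 ] [[   3.20017127 -177.32961727]] 59.74735636783917 [-1.12458718 -2.88875693  1.30112124] [-0.50810785  0.08166919  0.05460924] [ 9.99292268e-01 -3.76147662e-02 -3.05337948e-04]
far med 49.6 slope 0.1294 end vals [47.7 51.2]
near med -49.7 slope -0.0463 end vals [-49.  -50.2]
front med -16.2 slope -0.0397 end vals [-14.7 -16.9]
```

View pics/top13.png

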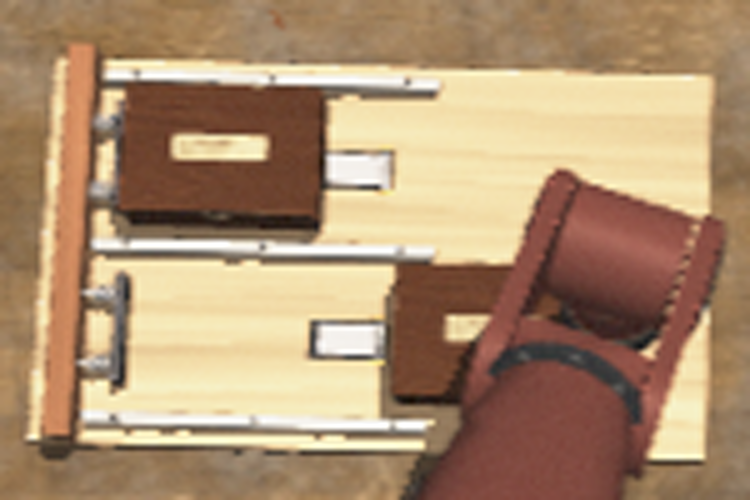

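View pics/mask13.png

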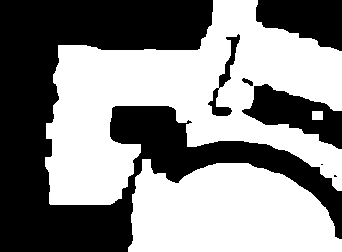

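```bash
python3 -m handwheel '[{"claw":70,"tx":0.0001,"ty":0.003,"tz":0,"roll":0},{"claw":70,"tx":0.0003,"ty":0.007,"tz":0,"roll":0},{"claw":70,"tx":0.0004,"ty":0.011,"tz":0,"roll":0},{"claw":70,"tx":0.0006,"ty":0.015,"tz":0,"roll":0},{"claw":70,"tx":0.0007,"ty":0.019,"tz":0,"roll":0},{"claw":70,"tx":0.0009,"ty":0.023,"tz":0,"roll":0},{"claw":70,"tx":0.0010,"ty":0.027,"tz":0,"roll":0},{"claw":70,"tx":0.0012,"ty":0.031,"tz":0,"roll":0},{"claw":70,"tx":0.0013,"ty":0.035,"tz":0,"roll":0},{"claw":70,"tx":0.0015,"ty":0.039,"tz":0,"roll":0}]'
python3 - <<'E'
from h import *
o=get_obs();print(o["tool_pos"],w2r(o["tool_pos"][:2]),o["opening"],o["ft_force"],o["torque"],R.from_rotvec(o["tool_rot"]).as_matrix()[:,0])
f=vision.grab_frame("top");a=(135,235,200,350);cv2.imwrite("pics/top14.png",cv2.resize(f["image"][a[0]:a[1],a[2]:a[3]],None,fx=5,fy=5,interpolation=cv2.INTER_CUBIC))
m=edges(f,(260,317,180,222),115);cv2.imwrite("pics/mask14.png",m*255)
E
```

```text
clock: 13.5
tool_pos: [476.7, -50.5, 22.2]
tool_rot: [-3.141, 0.059, 0.001]
ft_force: [0.1, -2.5, -1.1]
opening: 59.9
[476.66233499 -50.54978954  22.18551464] [[   3.08914431 -138.33339654]] 59.910438521989064 [ 0.08650183 -2.53478321 -1.13642364] [-0.40650285  0.00566791  0.00272699] [ 9.99287762e-01 -3.77330176e-02 -4.32609927e-04]
far med 51.4 slope 0.0792 end vals [49.8 52.1]
near med -49.9 slope 0.0048 end vals [-49.7 -49.6]
front med 24.6 slope -0.0459 end vals [25.5 22.9]
```

View pics/top14.png

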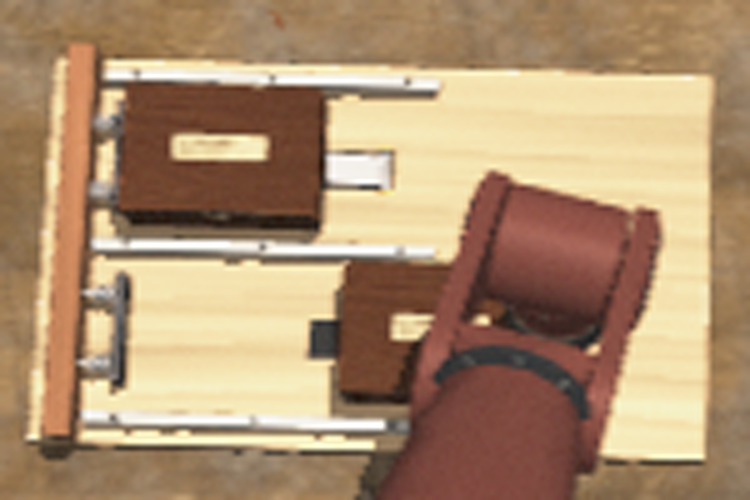

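View pics/mask14.png

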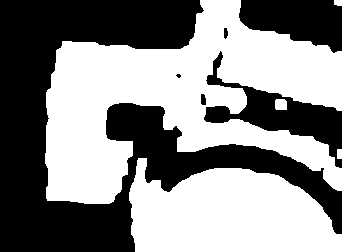

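```bash
python3 -m handwheel '[{"claw":70,"tx":0.0001,"ty":0.003,"tz":0,"roll":0},{"claw":70,"tx":0.0003,"ty":0.007,"tz":0,"roll":0},{"claw":70,"tx":0.0004,"ty":0.011,"tz":0,"roll":0},{"claw":70,"tx":0.0006,"ty":0.015,"tz":0,"roll":0},{"claw":70,"tx":0.0007,"ty":0.019,"tz":0,"roll":0},{"claw":70,"tx":0.0009,"ty":0.023,"tz":0,"roll":0},{"claw":70,"tx":0.0010,"ty":0.027,"tz":0,"roll":0},{"claw":70,"tx":0.0012,"ty":0.031,"tz":0,"roll":0},{"claw":70,"tx":0.0013,"ty":0.035,"tz":0,"roll":0},{"claw":70,"tx":0.0015,"ty":0.039,"tz":0,"roll":0}]'
python3 - <<'E'
from h import *
o=get_obs();print(o["tool_pos"],w2r(o["tool_pos"][:2]),o["opening"],o["ft_force"],o["torque"])
f=vision.grab_frame("top");a=(135,235,200,350);cv2.imwrite("pics/top15.png",cv2.resize(f["image"][a[0]:a[1],a[2]:a[3]],None,fx=5,fy=5,interpolation=cv2.INTER_CUBIC))
m=edges(f,(250,307,183,222),115);cv2.imwrite("pics/mask15.png",m*255)
f=vision.grab_frame("side");a=(140,230,260,380);cv2.imwrite("pics/side15.png",cv2.resize(f["image"][a[0]:a[1],a[2]:a[3]],None,fx=6,fy=6,interpolation=cv2.INTER_CUBIC))
E
```

```text
clock: 14.38
tool_pos: [478.2, -11.7, 22.2]
tool_rot: [-3.141, 0.059, 0.0]
ft_force: [-0.5, -2.6, -1.0]
opening: 59.8
[478.24461025 -11.65428609  22.24728589] [[  3.17314008 -99.40581341]] 59.75436932383187 [-0.45190004 -2.60639591 -1.04542632] [-0.39277893  0.0211644   0.01496974]
far med 50.9 slope 0.1391 end vals [47.8 52.1]
near med -48.8 slope -0.1106 end vals [-46.7 -50. ]
front med 62.2 slope -0.0322 end vals [62.5 60.7]
```

View pics/top15.png

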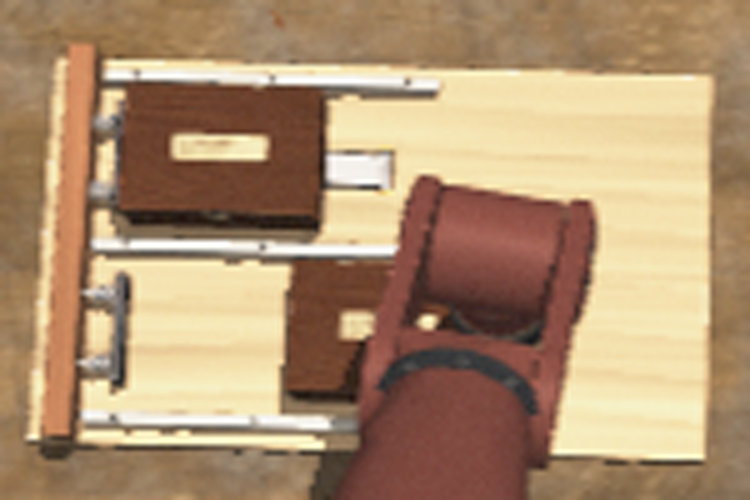

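View pics/side15.png

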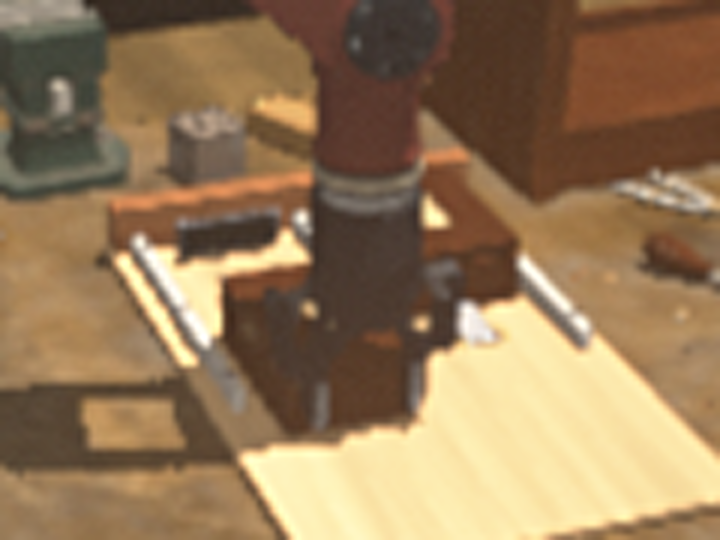

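```bash
python3 -m handwheel '[{"claw":70,"tx":0.0001,"ty":0.003,"tz":0,"roll":0},{"claw":70,"tx":0.0003,"ty":0.007,"tz":0,"roll":0},{"claw":70,"tx":0.0004,"ty":0.011,"tz":0,"roll":0},{"claw":70,"tx":0.0006,"ty":0.015,"tz":0,"roll":0},{"claw":70,"tx":0.0007,"ty":0.019,"tz":0,"roll":0},{"claw":70,"tx":0.0009,"ty":0.023,"tz":0,"roll":0},{"claw":70,"tx":0.0010,"ty":0.027,"tz":0,"roll":0},{"claw":70,"tx":0.0012,"ty":0.031,"tz":0,"roll":0},{"claw":70,"tx":0.0013,"ty":0.035,"tz":0,"roll":0},{"claw":70,"tx":0.0015,"ty":0.039,"tz":0,"roll":0}]'
python3 -m handwheel '[{"claw":70,"tx":0.0001,"ty":0.003,"tz":0,"roll":0},{"claw":70,"tx":0.0003,"ty":0.007,"tz":0,"roll":0},{"claw":70,"tx":0.0004,"ty":0.011,"tz":0,"roll":0},{"claw":70,"tx":0.0006,"ty":0.015,"tz":0,"roll":0},{"claw":70,"tx":0.0007,"ty":0.019,"tz":0,"roll":0},{"claw":70,"tx":0.0009,"ty":0.023,"tz":0,"roll":0},{"claw":70,"tx":0.0010,"ty":0.027,"tz":0,"roll":0},{"claw":70,"tx":0.0012,"ty":0.031,"tz":0,"roll":0}]'
python3 - <<'E'
from h import *
o=get_obs();print(o["tool_pos"],w2r(o["tool_pos"][:2]),o["opening"],o["ft_force"],o["torque"])
f=vision.grab_frame("top");a=(135,235,200,350);cv2.imwrite("pics/top16.png",cv2.resize(f["image"][a[0]:a[1],a[2]:a[3]],None,fx=5,fy=5,interpolation=cv2.INTER_CUBIC))
m=edges(f,(235,307,183,222),115);cv2.imwrite("pics/mask16.png",m*255)
f=vision.grab_frame("side");a=(140,230,260,380);cv2.imwrite("pics/side16.png",cv2.resize(f["image"][a[0]:a[1],a[2]:a[3]],None,fx=6,fy=6,interpolation=cv2.INTER_CUBIC))
E
```

```text
clock: 15.32
tool_pos: [479.8, 27.3, 22.3]
tool_rot: [3.141, -0.059, -0.0]
ft_force: [-0.5, -3.0, 0.6]
opening: 59.6
clock: 15.98
tool_pos: [481.0, 58.3, 22.3]
tool_rot: [3.141, -0.059, -0.0]
ft_force: [0.2, -3.2, -0.4]
opening: 59.6
[481.01188731  58.28364859  22.28803849] [[  3.24642115 -29.41319123]] 59.63806947391176 [ 0.23655499 -3.23974732 -0.44964696] [-0.41088354  0.03222546  0.01034837]
far med 50.4 slope -0.0103 end vals [50.6 50.1]
near med -50.0 slope 0.1492 end vals [-52.5 -45.6]
front med 132.4 slope -0.0396 end vals [133.2 131. ]
```

View pics/top16.png

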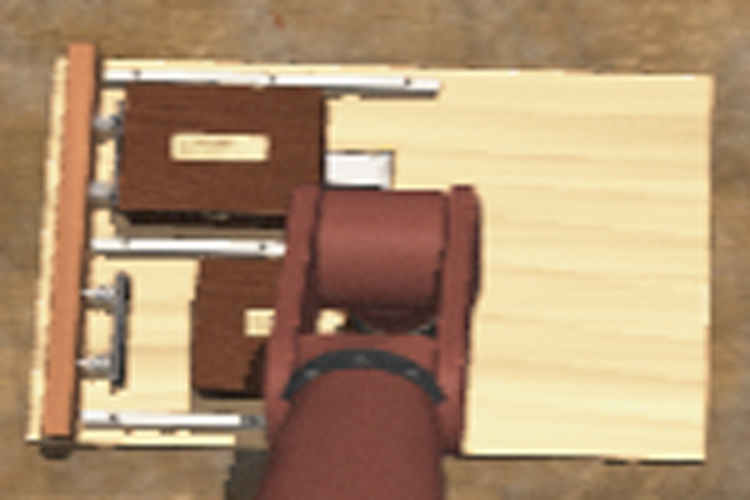

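View pics/side16.png

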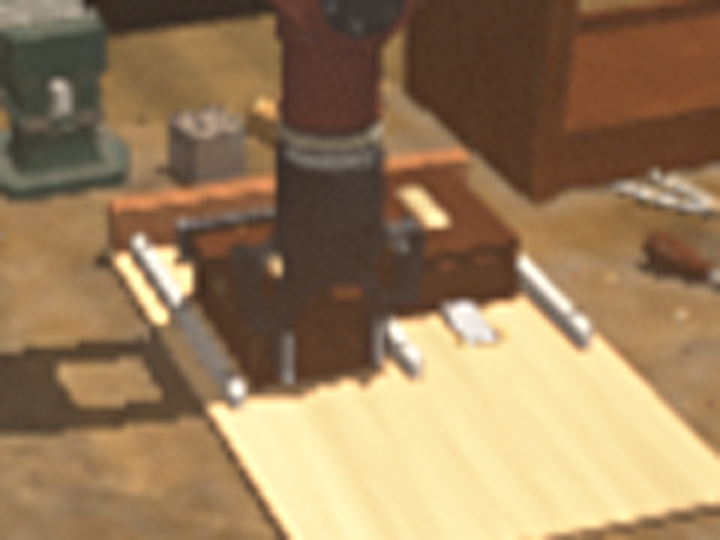

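```bash
python3 -m handwheel '[{"claw":70,"tx":0.0001,"ty":0.003,"tz":0,"roll":0},{"claw":70,"tx":0.0003,"ty":0.007,"tz":0,"roll":0},{"claw":70,"tx":0.0004,"ty":0.011,"tz":0,"roll":0},{"claw":70,"tx":0.0006,"ty":0.015,"tz":0,"roll":0},{"claw":70,"tx":0.0007,"ty":0.019,"tz":0,"roll":0},{"claw":70,"tx":0.0009,"ty":0.023,"tz":0,"roll":0},{"claw":70,"tx":0.0010,"ty":0.027,"tz":0,"roll":0},{"claw":70,"tx":0.0012,"ty":0.031,"tz":0,"roll":0},{"claw":70,"tx":0.0013,"ty":0.035,"tz":0,"roll":0},{"claw":70,"tx":0.0015,"ty":0.039,"tz":0,"roll":0}]'
python3 -m handwheel '[{"claw":70,"tx":0.0001,"ty":0.003,"tz":0,"roll":0},{"claw":70,"tx":0.0002,"ty":0.006,"tz":0,"roll":0},{"claw":70,"tx":0.0003,"ty":0.009,"tz":0,"roll":0},{"claw":70,"tx":0.0004,"ty":0.011,"tz":0,"roll":0}]'
python3 - <<'E'
from h import *
o=get_obs();print(w2r(o["tool_pos"][:2]),o["ft_force"],o["torque"])
f=vision.grab_frame("top");a=(135,235,200,350);cv2.imwrite("pics/top17.png",cv2.resize(f["image"][a[0]:a[1],a[2]:a[3]],None,fx=5,fy=5,interpolation=cv2.INTER_CUBIC))
f=vision.grab_frame("side");a=(140,230,260,380);cv2.imwrite("pics/side17.png",cv2.resize(f["image"][a[0]:a[1],a[2]:a[3]],None,fx=6,fy=6,interpolation=cv2.INTER_CUBIC))
E
```

```text
clock: 16.92
tool_pos: [482.5, 97.3, 22.3]
tool_rot: [3.141, -0.059, -0.0]
ft_force: [0.4, -3.8, 0.6]
opening: 59.6
clock: 17.25
tool_pos: [482.9, 108.2, 22.3]
tool_rot: [-3.141, 0.059, 0.0]
ft_force: [-0.3, -3.6, 0.8]
opening: 60.2
[[ 3.24455412 20.58885886]] [-0.29484947 -3.5898011   0.79211696] [-0.45547784  0.03983672  0.01146529]
```

View pics/top17.png

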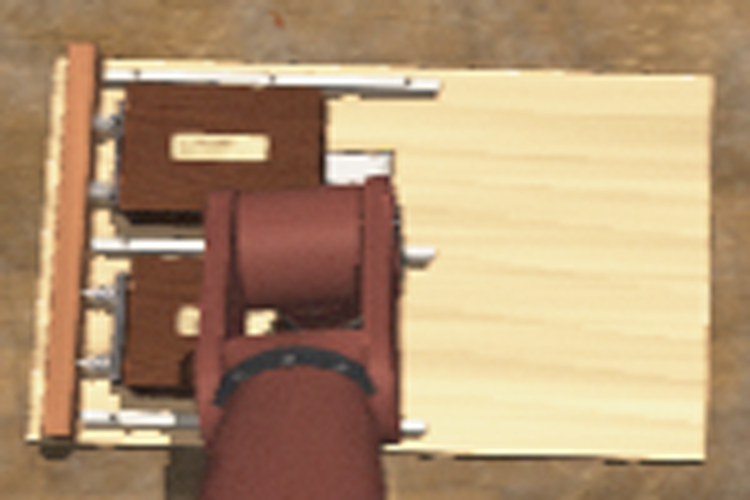

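View pics/side17.png

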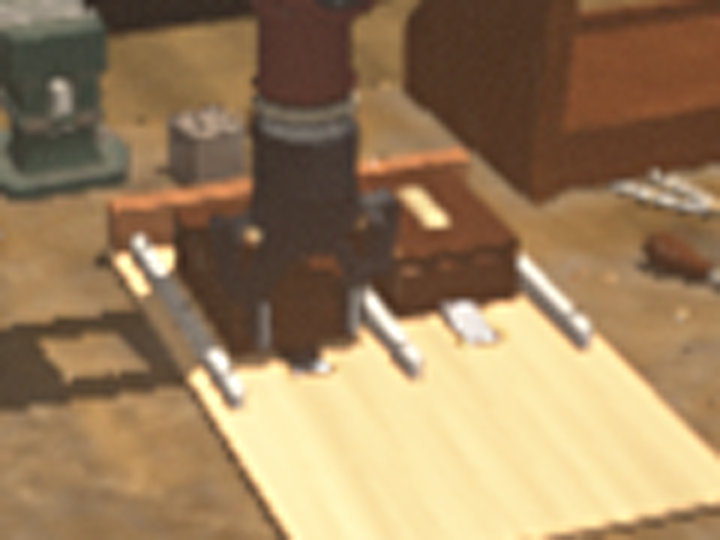

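```bash
python3 -m handwheel '[{"claw":70,"tx":0.0001,"ty":0.002,"tz":0,"roll":0},{"claw":70,"tx":0.0001,"ty":0.004,"tz":0,"roll":0},{"claw":70,"tx":0.0002,"ty":0.006,"tz":0,"roll":0},{"claw":70,"tx":0.0003,"ty":0.008,"tz":0,"roll":0}]'
python3 -m handwheel '[{"claw":70,"tx":0.0001,"ty":0.002,"tz":0,"roll":0},{"claw":70,"tx":0.0001,"ty":0.003,"tz":0,"roll":0}]'
python3 -m handwheel '[{"claw":70,"tx":0.0001,"ty":0.002,"tz":0,"roll":0},{"claw":70,"tx":0.0001,"ty":0.003,"tz":0,"roll":0}]'
python3 - <<'E'
from h import *
o=get_obs();print(w2r(o["tool_pos"][:2]),o["ft_force"],o["torque"])
f=vision.grab_frame("top");a=(135,235,200,350);cv2.imwrite("pics/top18.png",cv2.resize(f["image"][a[0]:a[1],a[2]:a[3]],None,fx=5,fy=5,interpolation=cv2.INTER_CUBIC))
f=vision.grab_frame("side");a=(140,230,260,380);cv2.imwrite("pics/side18.png",cv2.resize(f["image"][a[0]:a[1],a[2]:a[3]],None,fx=6,fy=6,interpolation=cv2.INTER_CUBIC))
E
```

```text
clock: 17.68
tool_pos: [483.1, 115.5, 22.3]
tool_rot: [3.14, -0.059, -0.001]
ft_force: [-0.2, -8.0, 1.3]
opening: 60.2
clock: 17.85
tool_pos: [483.2, 117.9, 22.3]
tool_rot: [3.139, -0.058, -0.001]
ft_force: [-0.8, -8.7, 1.2]
opening: 60.2
clock: 18.02
tool_pos: [483.2, 120.6, 22.3]
tool_rot: [3.138, -0.058, -0.001]
ft_force: [0.3, -9.4, 2.1]
opening: 59.8
[[ 3.08354765 32.94507396]] [ 0.27128482 -9.38641344  2.11552072] [-1.22857602  0.03321669 -0.0857154 ]
```

View pics/top18.png

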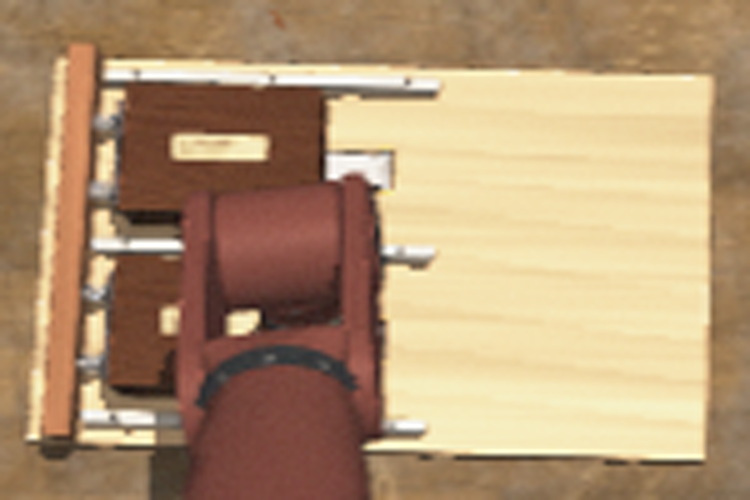

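View pics/side18.png

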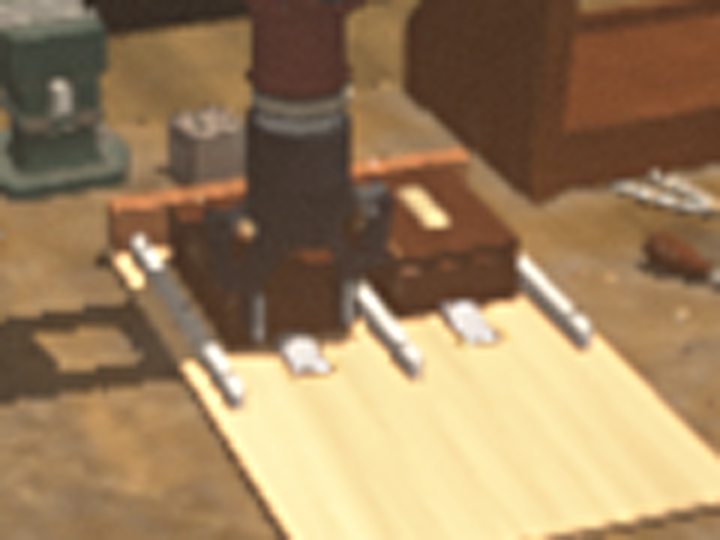

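```bash
python3 -m handwheel '[{"claw":70,"tx":0,"ty":0.0015,"tz":0,"roll":0},{"claw":70,"tx":0.0001,"ty":0.0025,"tz":0,"roll":0},{"claw":70,"tx":0.0001,"ty":0.0025,"tz":0,"roll":0},{"claw":70,"tx":0.0001,"ty":0.0025,"tz":0,"roll":0}]'
python3 - <<'E'
from h import *
o=get_obs();print(w2r(o["tool_pos"][:2]),o["ft_force"],o["torque"])
f=vision.grab_frame("side");a=(170,220,290,350);cv2.imwrite("pics/side19.png",cv2.resize(f["image"][a[0]:a[1],a[2]:a[3]],None,fx=10,fy=10,interpolation=cv2.INTER_CUBIC))
E
```

```text
clock: 18.45
tool_pos: [483.4, 122.8, 22.3]
tool_rot: [3.138, -0.058, -0.001]
ft_force: [-0.9, -10.5, 1.3]
opening: 59.6
[[ 3.1131938  35.15594743]] [ -0.9077764  -10.51360797   1.2853146 ] [-1.17937322  0.02534856 -0.0609384 ]
```

View pics/side19.png

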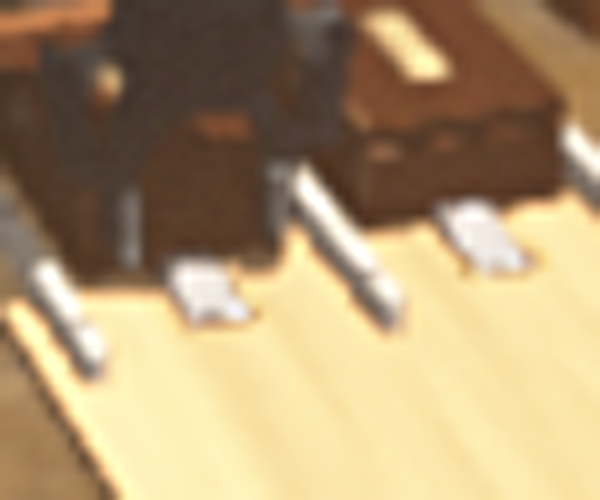

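```bash
python3 -m handwheel '[{"claw":70,"tx":-0.0001,"ty":-0.0015,"tz":0,"roll":0},{"claw":70,"tx":-0.0001,"ty":-0.003,"tz":0,"roll":0},{"claw":70,"tx":-0.0002,"ty":-0.0045,"tz":0,"roll":0},{"claw":70,"tx":-0.0002,"ty":-0.006,"tz":0,"roll":0},{"claw":70,"tx":-0.0003,"ty":-0.008,"tz":0,"roll":0},{"claw":70,"tx":-0.0004,"ty":-0.012,"tz":0,"roll":0},{"claw":70,"tx":-0.0007,"ty":-0.018,"tz":0,"roll":0},{"claw":70,"tx":-0.001,"ty":-0.026,"tz":0,"roll":0},{"claw":70,"tx":-0.0013,"ty":-0.036,"tz":0,"roll":0},{"claw":70,"tx":-0.0018,"ty":-0.048,"tz":0.005,"roll":0}]'
python3 -m handwheel '[{"claw":70,"tx":0,"ty":-0.005,"tz":0.03,"roll":0},{"claw":70,"tx":0,"ty":-0.02,"tz":0.06,"roll":0},{"claw":70,"tx":0,"ty":-0.05,"tz":0.09,"roll":0},{"claw":70,"tx":0,"ty":-0.08,"tz":0.12,"roll":0},{"claw":70,"tx":0,"ty":-0.12,"tz":0.13,"roll":0},{"claw":70,"tx":0,"ty":-0.16,"tz":0.13,"roll":0},{"claw":70,"tx":0,"ty":-0.20,"tz":0.13,"roll":0},{"claw":70,"tx":0,"ty":-0.23,"tz":0.13,"roll":0},{"claw":70,"tx":0,"ty":-0.24,"tz":0.13,"roll":0},{"claw":70,"tx":0,"ty":-0.24,"tz":0.13,"roll":0}]'
python3 - <<'E'
from h import *
o=get_obs();print(w2r(o["tool_pos"][:2]),o["ft_force"])
f=vision.grab_frame("top");a=(135,235,200,350);cv2.imwrite("pics/top20.png",cv2.resize(f["image"][a[0]:a[1],a[2]:a[3]],None,fx=5,fy=5,interpolation=cv2.INTER_CUBIC))
for roi in((220,268,181,218),(220,268,148,182)):
    m,rc,W=corners(f,roi);print(rc)
f=vision.grab_frame("side");a=(140,230,260,380);cv2.imwrite("pics/side20.png",cv2.resize(f["image"][a[0]:a[1],a[2]:a[3]],None,fx=6,fy=6,interpolation=cv2.INTER_CUBIC))
E
```

```text
clock: 19.33
tool_pos: [480.7, 75.5, 26.6]
tool_rot: [3.141, -0.059, -0.003]
ft_force: [-0.1, 0.3, -0.5]
opening: 60.0
clock: 20.17
tool_pos: [481.4, -166.7, 157.8]
tool_rot: [3.14, -0.067, 0.001]
ft_force: [-0.0, 0.8, -0.1]
opening: 59.8
[[  12.27469907 -254.17483771]] [-0.03553871  0.81380053 -0.0707035 ]
((-0.7813835144042969, 118.03253936767578), (153.93653869628906, 104.09740447998047), 89.99799346923828)
((133.1597137451172, 119.27902221679688), (152.95726013183594, 101.81585693359375), 89.86835479736328)
```

View pics/top20.png

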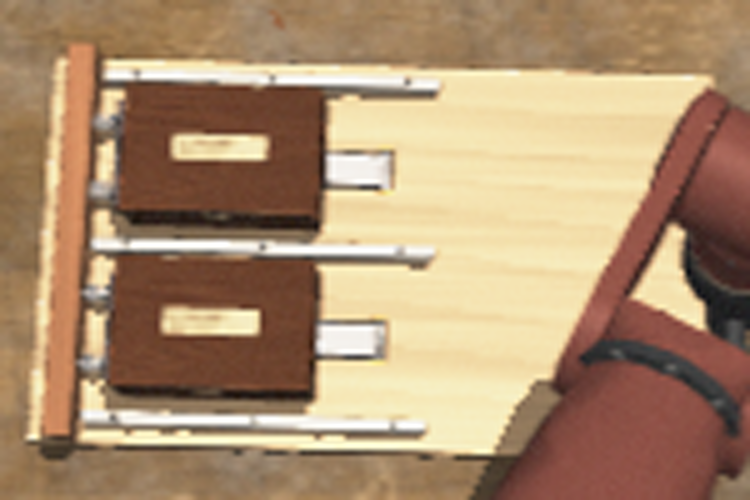

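View pics/side20.png

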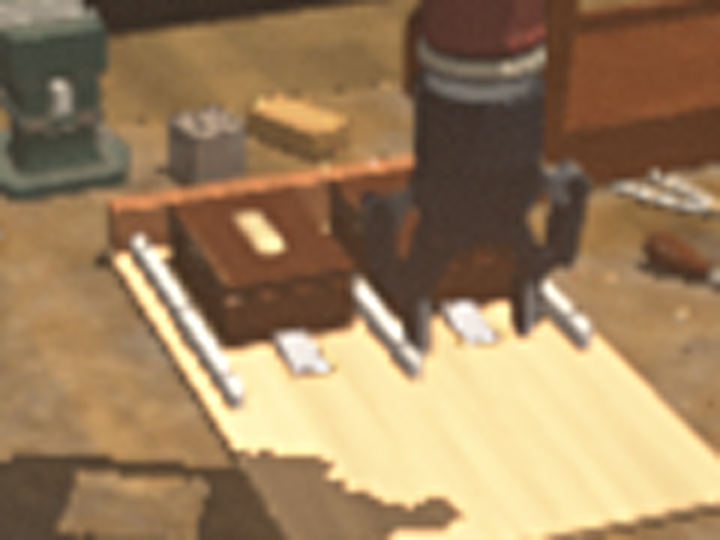

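```bash
python3 -m handwheel '[{"claw":70,"tx":0,"ty":-0.03,"tz":0,"roll":0},{"claw":70,"tx":0,"ty":-0.06,"tz":0,"roll":0},{"claw":70,"tx":-0.02,"ty":-0.09,"tz":0,"roll":0},{"claw":70,"tx":-0.03,"ty":-0.10,"tz":0,"roll":0},{"claw":70,"tx":-0.03,"ty":-0.10,"tz":0,"roll":0},{"claw":70,"tx":-0.03,"ty":-0.10,"tz":0,"roll":0}]'
python3 - <<'E'
from h import *
f=vision.grab_frame("top");im=f["image"];K=6
def prof(rx,z,rng,lab):
    ys=np.arange(*rng,0.5)
    acc=0
    for d in np.arange(-25,26,5):
        w=r2w(np.c_[np.full_like(ys,rx+d),ys]);uv=w2px(f,np.c_[w,np.full(len(w),z)]).astype(np.float32)
        acc=acc+cv2.remap(im,uv[:,:1],uv[:,1:],cv2.INTER_LINEAR)[:,0].astype(float)
    return ys,acc/11
for rx in(-20,0,20,114,134,154):
    for rng,lab in(((30,60),"rear"),((185,210),"front")):
        ys,a=prof(rx,67,rng,lab);g=a[:,2];d=np.abs(np.gradient(cv2.GaussianBlur(g[:,None],(1,7),0)[:,0]));
        print(rx,lab,ys[np.argmax(d)],round(d.max(),1))
for zz,roi in((67,(220,268,181,218)),(67,(220,268,148,182))):
    m,rc,W=corners(f,roi);print(rc, "y range",np.percentile(W[:,1],[2,98]),W[:,1].min(),W[:,1].max())
# yellow label centroid
    x0,x1,y0,y1=roi;b=cv2.resize(im[y0:y1,x0:x1],None,fx=K,fy=K,interpolation=cv2.INTER_CUBIC)
    h=cv2.morphologyEx(m,cv2.MORPH_CLOSE,np.ones((3,3)));c,hi=cv2.findContours(h,cv2.RETR_CCOMP,2)
    inn=[k for k,q in zip(c,hi[0]) if q[3]>=0];k=max(inn,key=cv2.contourArea)
    p=np.array(cv2.minAreaRect(k)[0]);print("label",w2r(px2plane(f,(p+.5)/K-.5+[x0,y0],67)))
s=vision.grab_frame("side");a=(150,225,270,360);cv2.imwrite("pics/side21.png",cv2.resize(s["image"][a[0]:a[1],a[2]:a[3]],None,fx=8,fy=8,interpolation=cv2.INTER_CUBIC))
cv2.imwrite("pics/top21.png",cv2.resize(im[140:225,205:285],None,fx=7,fy=7,interpolation=cv2.INTER_CUBIC))
E
```

```text
clock: 20.77
tool_pos: [451.6, -262.1, 156.9]
tool_rot: [-3.139, 0.059, 0.001]
ft_force: [-0.1, -0.2, -0.8]
opening: 59.8
-20 rear 41.0 12.5
-20 front 198.0 9.6
0 rear 40.5 11.1
0 front 198.5 9.7
20 rear 40.5 12.4
20 front 198.5 7.2
114 rear 41.0 13.5
114 front 200.0 10.1
134 rear 41.5 14.4
134 front 200.0 10.1
154 rear 42.0 11.9
154 front 200.5 6.9
((-0.9797554016113281, 117.90509033203125), (153.6498565673828, 104.43276977539062), 89.95704650878906) y range [ 41.32235428 194.58177551] 41.063496 194.72298
label [[  2.41384746 120.60488015]]
((133.13014221191406, 119.24169158935547), (152.82467651367188, 101.86886596679688), 89.91357421875) y range [ 42.87788422 195.64663635] 42.874367 195.64926
label [[135.50034565 121.17826164]]
```

View pics/side21.png

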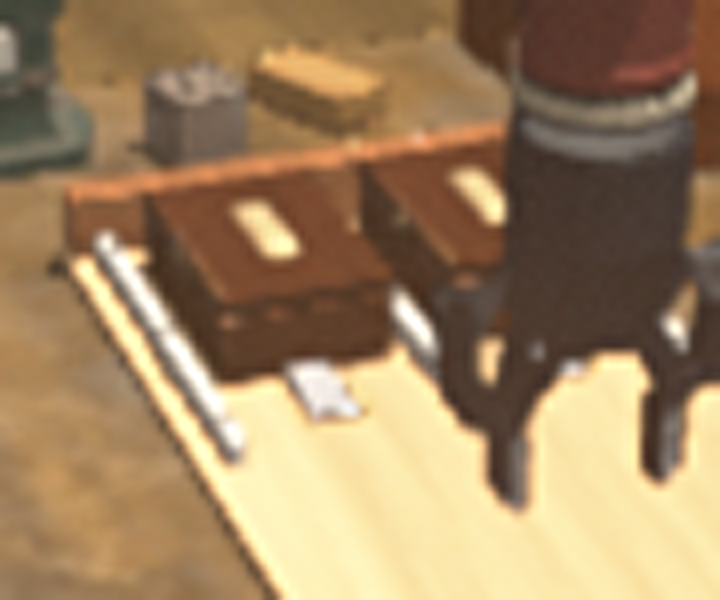

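View pics/top21.png

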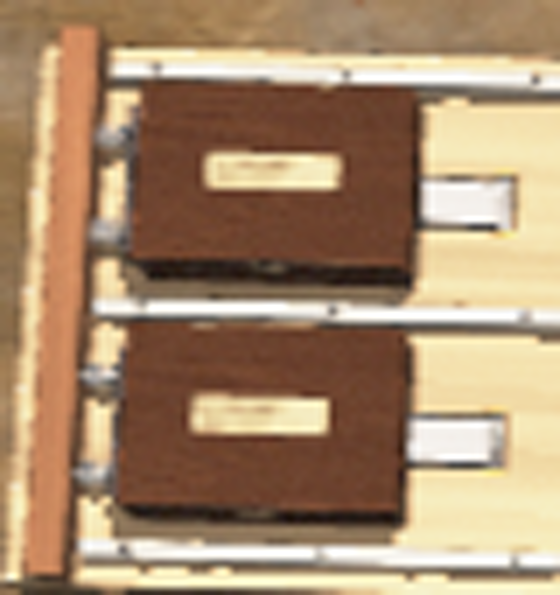

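```bash
python3 - <<'E'
from h import *
f=vision.grab_frame("top");f2=vision.grab_frame("top")
z=np.stack([f["range_z"],f2["range_z"]])
K=f["camera_matrix"];A=R.from_rotvec(f["attitude"]).as_matrix();v,u=np.mgrid[0:400,0:640]
d=np.stack([(u-K[0,2])/K[0,0],(v-K[1,2])/K[1,1],np.ones_like(u,float)],-1)
P=(d*z.mean(0)[...,None])@A.T+f["eye"]
rk=w2r(P[...,:2].reshape(-1,2)).reshape(400,640,2);h=P[...,2]
for cx in(0,134):
    for y0 in range(-15,45,6):
        s=lambda lo,hi:(abs(abs(rk[...,0]-cx)-(lo+hi)/2)<(hi-lo)/2)&(rk[...,1]>=y0)&(rk[...,1]<y0+6)
        a=(abs(rk[...,0]-cx)<9)&(rk[...,1]>=y0)&(rk[...,1]<y0+6);b=s(22,45)
        print(cx,y0,a.sum(),"tongue %.1f board %.1f"%(np.median(h[a]) if a.any() else -1,np.median(h[b])))
    t=(abs(rk[...,0]-cx)<35)&(abs(rk[...,1]-120)<60);print("boxtop",np.median(h[t]))
    e=t&(rk[...,1]<80);g=t&(rk[...,1]>160);print(" rear/front top",h[e].mean(),h[g].mean())
E
```

```text
0 -15 8 tongue 11.5 board 11.5
0 -9 8 tongue 10.3 board 11.8
0 -3 8 tongue 12.0 board 10.9
0 3 8 tongue 11.9 board 11.8
0 9 5 tongue 14.0 board 11.6
0 15 8 tongue 17.3 board 9.4
0 21 4 tongue 15.2 board 12.9
0 27 10 tongue 16.5 board 11.3
0 33 9 tongue 18.4 board 12.6
0 39 15 tongue 40.4 board 23.0
boxtop 67.4997943212536
 rear/front top 106.98433998781272 90.51608136456075
134 -15 8 tongue 11.7 board 13.3
134 -9 7 tongue 12.9 board 12.2
134 -3 8 tongue 12.5 board 11.0
134 3 7 tongue 11.4 board 12.3
134 9 10 tongue 14.7 board 12.8
134 15 5 tongue 18.4 board 11.4
134 21 9 tongue 17.1 board 11.5
134 27 5 tongue 18.5 board 11.8
134 33 8 tongue 15.9 board 12.1
134 39 10 tongue 19.9 board 13.4
boxtop 67.36094965629025
 rear/front top 103.65310709962542 122.26168442518588
```

```bash
python3 - <<'E'
from station import r
print(r.finish_job())
E
```

```text
the job is handed in; nothing more can be done
None
```

The stamp box is in the empty bay with the catch up behind it, and the job was handed in with the hand clear, about 21 s into the 72 s allowed.

**What I did:** I squared the box with flush two-finger pushes on its far and near sides. I then pushed it steadily down the lane from behind with the fingers 60 mm apart, so they straddled the catch. I pressed the buffer back about 10 mm, judged from the push force, which was 10.5 N at the end, and then backed away slowly.

**What the last checks showed:**
- **Catch:** the depth image shows the tongue sloping up to about 6 mm above the board behind the box, much as in the parked lane.
- **Box position:** it sits about 1 mm off the lane axis and turned less than 0.1°. The lengthwise readings disagreed: the label gave y = 120.6 mm and the top-face outline 117.9 mm. The parked box read 121.2 and 119.2 mm in the same picture, so I take the difference from the expected 120.5 mm to be mostly measuring error.
- **Rails:** in the pictures I took during the push, the box sides stayed roughly 8 to 12 mm from both rails. The forces stayed low and smooth, with no sign of contact. The arm hid part of the box in those pictures, so the clearance there is estimated from the edges I could see.
- **Other items:** the parked box read within 0.5 mm of its position at the start. I did not measure the bystander items afterwards, but the hand never went near them at low height.

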